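# Push the lens tin through the hand-over gap

## Robot

A 6-joint arm with a two-finger parallel gripper is mounted at the origin on the work surface. World frame = base frame: x ahead of the robot, y to its left, z up, the work surface at z = 0. Lengths are in m, angles in rad, forces in N, time in s.
With the tool pointing down it reaches from about 0.275 to 0.75 m from the base axis. Payload 10.2 kg.
Tool frame: the origin (TCP) lies on the centre line of the jaws, within the pads' length; the fingertips stand 14 mm ahead of it and the grasp point (between the pads) lies 5 mm behind it; z points along the fingers, y is the direction in which the jaws open and shut (so a half turn about z gives the same grasp; the last joint's range is limited). The gripper opens to 85 mm and grips with 20 to 120 N. Pads are 22 mm wide; open, the fingers measure 114 mm over their backs; the gripper's body (76 mm by 85 mm) begins 54 mm behind the grasp point. The pads swing forward as they close: fully open they stand 13 mm farther back than shut.
Start: joints at [-1.383, 0.313, 1.498, -0, 1.331, -0.223], TCP at [0.21, -0.481, 0.245] pointing down, gripper open.
Joint ranges: [-2.94, 2.94], [-0.97, 2.17], [0.19, 2.56], [-1.23, 4.37], [0.02, 3.11], [-2.88, 2.88]. Speed limits (rad/s): [2.39, 2.39, 3.01, 3.14, 3.14, 3.14].

## Interface

Orientations are given as a unit quaternion [x, y, z, w].
In Python, from cell import sensors, get_image, get_calibration, workorder, outline_of, tip_of gives the robot as it stands. The module is installed in compiled form; this text tells all that it offers.
- The arm moves only by the tool drive_tool, never from a script. Its argument "steps" is a list of rows, each an object of numbers: "tx", "ty", "tz": the shift along the tool's x, y, z in m; "rx", "ry", "rz": the turn, a rotation vector about the tool's x, y, z in degrees; "claw": the gripper's target within -1 to 1 (shut at 1, half-way at 0, fully open at -1). A call has 1 to 10 rows; each row shifts and turns the commanded pose from where the row before left it, along the tool's axes as they then stand; what a row does not reach is not made up. A row lasts 1/12 s, in which the tool goes at most 41.7 mm and 7.16 degrees, less where a joint would pass 70% of its speed; a pose out of reach is approached as far as the arm can. A call with a gripper value outside its range is refused whole. The fingers move at their own pace and stop on an object; the grip force is fixed at half the most. Time passes only in rows, so rows that do not move let the fingers close. It gives the time, the measured TCP pose, the force and the opening at its end, in the units of the state.
- sensors.state(): the state, without advancing time (a new reading comes with each control period).
- get_image(name): name is "side" or "top" or "wrist"; returns the picture (420x560x3 uint8, red, green, blue); there is no depth.
- get_calibration(name): a dict with "vertical_fov" (degrees; the focal length in pixels is half the picture's height over the tangent of half this angle, whatever the lens; pixels are square), "cx", "cy" (the principal point, pixels), "position" and "orientation" of the camera in the world; the wrist camera has in their place "T_tool_cam" (4x4, takes a point from camera to tool coordinates, whose origin is the TCP and whose axes are the flange's). Camera axes: x right, y down, z forward; pixel columns grow to the right and rows downward; lengths in m; the calibration is good to about 2 mm. A picture is of the moment at which its call begins: read the wrist's pose just before it. get_calibration takes no time and is no camera call.
- workorder.hand_in(): hands the job in, once; it reports no verdict.
Trained networks look in the newest picture that a camera, given by its name, has taken for a name from the list of things; names that differ only in an ending like _2 or _b are one class to them, and where a whole thing is asked for, a point or a joint stands for the part that bears it (a point fixed in the world has none). Each returns a list of dicts, best first, with "score" (0 to 1); they miss things now and then, are a little off and sometimes report something else, mostly with a low value. They report only what shows in the picture. A call takes as long as a camera call. They do not tell look-alikes from the thing itself.
- outline_of(thing, camera): "region" (420x560 bool, what is visible of it) and "bbox" ([left, top, right, bottom] in pixels, round what is visible of it).
- tip_of(thing, camera): "at" ([column, row] in pixels: a listed point, or the origin of a listed thing).
The state is a dict: "time_s": time; "joint_positions": joint angles; "qd": joint speeds; "joint_torque": joint torques, N m; "tool_pos": TCP position; "tcp_rot": TCP orientation; "ft_force": force on the tool from outside, world axes, zero at the start; "wrist_torque": the same for the moment, N m; "gripper_width": finger opening in m.
Only numpy, scipy, OpenCV 4.12 (cv2) and the standard library are available. Lean on these libraries where they do the work, as an engineer would, in place of code of your own. Each camera call takes 0.05 s, during which the arm holds its last target.

## Task

Push the flat metal tin along the table through the narrow gap in the low wooden rail, until the whole tin lies on the grey mat on the other side. Only push it with the fingers: it must stay flat on the table and not be lifted or tipped. Leave the two eye-drop bottles and the roll of tape where they stand.

Things in the scene. Friction and masses are not known exactly. Their poses are not given: they have to be found in the camera images.
- tin: Flat closed aluminium tin, 58 mm wide (its x), 90 mm long (its y), 26 mm high, 0.13 to 0.25 kg, loose on the table, all faces upright and plain; its four upright edges are rounded to 8 mm radius. Origin at the centre of its underside, z up. It goes through the gap lengthwise, either end first (y along the gap's y). It starts on the rail's -y side, up to about 0.5 rad askew to the gap and up to 35 mm off its centre line.
- tin_c1 (a point): Corner of the tin's underside at +x, +y of the tin (corner of the 58 x 90 mm rectangle).
- tin_c2 (a point): Corner of the tin's underside at -x, +y.
- tin_c3 (a point): Corner of the tin's underside at -x, -y.
- tin_c4 (a point): Corner of the tin's underside at +x, -y.
- gate: Low wooden rail fixed to the table, in two straight halves with a gap between, running along its own x axis (total length 300 mm, halves 16 mm thick, 45 mm high). Each half ends at the gap in a round upright steel post of 24 mm diameter, 48 mm high, centred at x = -44 and +44 mm, y = 0, so the clear gap is 64 mm wide, 3 mm more on each side than the tin. Origin at the middle of the gap on the table, z up. The tin passes along the rail's +y axis. The rail's place and yaw vary.
- mat (a point): Centre of the thin grey mat beyond the rail (on its +y side), at x = 0, y = +125 mm of the rail, axes as the rail's. The mat is 140 mm (x) by 200 mm (y), lies flat and gives no resistance; its near edge is 25 mm past the middle of the rail.
- drops_tall: White eye-drop bottle with a red cap, standing upright, 26 mm diameter, 62 mm high, light and easily knocked over; beside the mat on its +x side. Origin at the centre of its underside.
- drops_short: Amber eye-drop bottle with a black cap standing upright, 26 mm diameter, 52 mm high, light and easily knocked over; close to the rail on the tin's starting side, near the rail's -x end. Origin at the centre of its underside.
- tape: Roll of brown tape lying flat, 60 mm outer diameter, 18 mm high, beside the mat on its -x side. Origin at the centre of its underside.
Not all that is in view belongs to the job. There is more than one size of the tin; the job needs the smallest.

How it is judged:
By the outcome, as a careful person would: the job done as asked, in the order asked, and still so for the second after the job is handed in, with the robot touching nothing.
It also fails if it takes over 72 s, if anything falls off the work surface, if the arm or the gripper's body presses on something with over 40 N, if the wrist force passes 120 N, or if a joint passes its speed limit or range.

## Working session

There is one attempt and no reset: what is moved stays moved. The work goes in short steps, Python scripts to look and compute and a tool call to move; the robot and the scene stay as the last step left them, time stands still between calls to the robot, and variables do not carry over. Pictures are saved under pics/ and viewed, and the job is handed in when it is done.

Besides the shell and the picture viewer there is one more tool, called after "Request:" as name([rows], argument=value, ...), one row to a line, values as JSON. drive_tool: Moves the arm, as the interface text tells. Its arguments: {"type":"object","properties":{"steps":{"type":"array"}},"required":["steps"]}

```bash
mkdir -p pics; ls; python3 - <<'E'
from cell import *
import cv2
print(sensors.state())
for n in("side","top","wrist"):
    im=get_image(n); cv2.imwrite(f"pics/{n}0.png",im[:,:,::-1]); print(n,get_calibration(n))
    for t in("tin","gate","drops_tall","drops_short","tape"):
        print(t,[(r["score"],r["bbox"]) for r in outline_of(t,n)],[(r["score"],r["at"]) for r in tip_of(t,n)])
    for t in("mat","tin_c1","tin_c2","tin_c3","tin_c4"): print(t,[(r["score"],r["at"]) for r in tip_of(t,n)])
E
```

```text
pics
{'time_s': 0.0, 'joint_positions': array([-1.38341968e+00,  3.13441596e-01,  1.49843898e+00, -1.54809550e-05,
        1.33098665e+00, -2.23396065e-01]), 'qd': array([-0.00022253,  0.00058844, -0.00061797, -0.00088884, -0.00022165,
        0.00031524]), 'joint_torque': array([-1.98967435e-03, -4.12268400e+01, -2.59752738e+01, -3.91835556e-04,
        4.11403234e-03,  5.23060396e-05]), 'tool_pos': array([ 0.20958375, -0.4810923 ,  0.24473865]), 'tcp_rot': array([ 9.78981688e-01,  2.03947173e-01,  3.96013226e-06, -6.37317702e-04]), 'ft_force': array([-0.07960685, -0.1300345 , -1.02000784]), 'wrist_torque': array([-0.02611452, -0.01530527, -0.03621073]), 'gripper_width': 0.08553512232224748}
side {'vertical_fov': 57.129887975444476, 'cx': 281.4689536530424, 'cy': 220.80898986795012, 'position': array([ 0.27725165, -0.35692754,  0.55429397]), 'orientation': array([ 0.87926364, -0.33553064,  0.13003321, -0.31209934])}
tin [(0.96, [382.7, 227.3, 477.6, 303.0]), (0.9, [284.1, 321.6, 389.2, 405.8]), (0.75, [295.0, 223.7, 351.4, 281.3])] [(0.88, [423.6, 266.7]), (0.76, [322.6, 256.5]), (0
[... 3348 characters left out ...]
, [308.8, 222.5]), (0.81, [413.7, 233.2]), (0.75, [308.4, 191.2]), (0.74, [432.9, 158.2]), (0.63, [372.2, 181.4]), (0.62, [391.7, 306.5])]
wrist {'vertical_fov': 65.63386057345079, 'cx': 279.194147663876, 'cy': 216.57321687083578, 'T_tool_cam': array([[ 6.38993808e-06, -9.59067059e-01, -2.83179054e-01,
         7.23694743e-02],
       [ 9.99999994e-01,  3.64809652e-05, -1.00988239e-04,
        -7.79426177e-05],
       [ 1.07185138e-04, -2.83179051e-01,  9.59067054e-01,
        -1.28512739e-01],
       [ 0.00000000e+00,  0.00000000e+00,  0.00000000e+00,
         1.00000000e+00]])}
tin [] []
gate [] []
drops_tall [] []
drops_short [] []
tape [] []
mat []
tin_c1 []
tin_c2 []
tin_c3 []
tin_c4 []
```

View pics/top0.png

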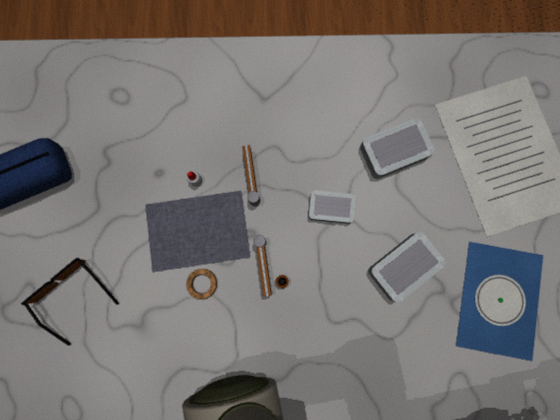

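View pics/side0.png

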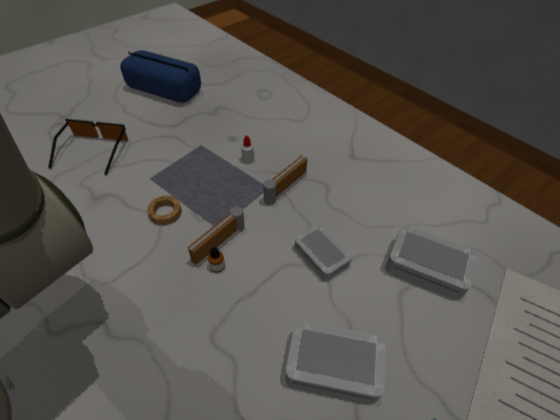

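```bash
python3 - <<'E'
from cell import *
print(sensors.state()['time_s'])
E
python3 -c "
import cv2
a=cv2.imread('pics/top0.png')[100:320,130:450];cv2.imwrite('pics/crop0.png',cv2.resize(a,None,fx=2.5,fy=2.5,interpolation=2))"
```

```text
2.4
```

View pics/crop0.png

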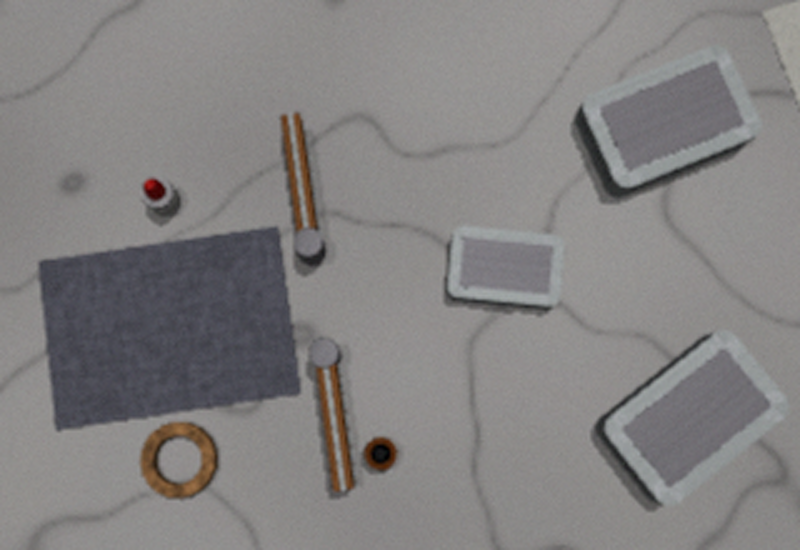

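The three look-alike tins are at top pixels (331,208), (397,148) and (407,267). The smallest is (331,208): about 46 px long, which fits 90 mm. It sits in front of the gap, whose posts are at (254,199) and (260,241). Next I measure.

```bash
cat > h.py <<'E'
import numpy as np, cv2
from scipy.spatial.transform import Rotation as R
from cell import *
def campose(n,st=None):
    c=get_calibration(n); f=210/np.tan(np.radians(c["vertical_fov"]/2))
    if n=="wrist":
        T=np.eye(4);T[:3,:3]=R.from_quat(st["tcp_rot"]).as_matrix();T[:3,3]=st["tool_pos"]
        M=T@c["T_tool_cam"]; return f,c["cx"],c["cy"],M[:3,:3],M[:3,3]
    return f,c["cx"],c["cy"],R.from_quat(c["orientation"]).as_matrix(),np.array(c["position"])
def p2w(px,z,cp):
    f,cx,cy,Rm,t=cp; px=np.atleast_2d(px).astype(float)
    d=np.c_[(px[:,0]-cx)/f,(px[:,1]-cy)/f,np.ones(len(px))]@Rm.T
    return (t+d*((z-t[2])/d[:,2])[:,None])[:,:2]
def w2p(P,cp):
    f,cx,cy,Rm,t=cp; q=(np.atleast_2d(P)-t)@Rm
    return np.c_[q[:,0]/q[:,2]*f+cx,q[:,1]/q[:,2]*f+cy]
E
python3 - <<'E'
from h import *
im=cv2.imread("pics/top0.png"); cp=campose("top")
# mat
g=im.astype(int)
hsv=cv2.cvtColor(im,cv2.COLOR_BGR2HSV)
L=im.max(2)
m=(L<110).astype(np.uint8); m[:, :140]=0;m[:,262:]=0;m[:185]=0;m[277:]=0
m=cv2.morphologyEx(m,cv2.MORPH_OPEN,np.ones((5,5)))
c=max(cv2.findContours(m,0,2)[0],key=cv2.contourArea); r=cv2.minAreaRect(c); b=cv2.boxPoints(r)
print("mat px",r); mw=p2w(b,0,cp); print(mw.round(4),"centre",mw.mean(0), [np.linalg.norm(mw[i]-mw[i-1]) for i in range(4)])
# tin: brighter rim
m=(g.min(2)>150).astype(np.uint8); print(g[208,300:365].min(1))
E
```

```text
mat px ((196.64857482910156, 231.11050415039062), (68.49857330322266, 99.95437622070312), 81.63410949707031)
[[0.6034 0.2611]
 [0.6312 0.0565]
 [0.4908 0.0362]
 [0.4641 0.2363]] centre [0.54735684 0.14752213] [np.float64(0.14143877107148733), np.float64(0.20649023387643192), np.float64(0.14187781314683964), np.float64(0.20192968880306097)]
[139 140 137 140 139 138 138 141 107 112 146 162 164 155 137 122 121 126
 123 122 123 120 121 120 122 123 117 122 121 122 120 118 119 123 119 121
 120 120 122 122 124 122 122 120 122 121 125 118 120 115 142 151 149 153
 145 145 143 144 148 146 148 143 143 146 147]
```

```bash
python3 - <<'E'
from h import *
im=cv2.imread("pics/top0.png"); cp=campose("top")
P=p2w([(253.2,196.8),(259.6,240.8)],.048,cp); print(P,np.linalg.norm(P[0]-P[1]),"mid",P.mean(0)); d=P[0]-P[1]; print("gate x ang",np.degrees(np.arctan2(d[1],d[0])))
E_=[(244.5,146.0),(266.8,296.5)]
Q=p2w([(246.0,145.5),(267,296)],.045,cp); d=Q[0]-Q[1]; print(Q,np.linalg.norm(d),Q.mean(0),np.degrees(np.arctan2(d[1],d[0])))
c=p2w([(348.5,224.7),(355.2,198.3),(308.8,222.5),(308.4,191.2)],0,cp); print("net tin corners",c.round(4),c.mean(0))
# tin top rim corners
t=np.array([(311.5,190.5),(355,192.5),(353.2,223),(309.5,221)])
c=p2w(t,.026,cp);print(c.round(4),c.mean(0),[np.linalg.norm(c[i]-c[i-1]) for i in range(4)])
a=im[170:250,230:370]; cv2.imwrite("pics/crop1.png",cv2.resize(a,None,fx=5.5,fy=5.5,interpolation=2))
E
```

```text
[[0.60754365 0.02797307]
 [0.52113276 0.01591905]] 0.08724758553698206 mid [0.5643382  0.02194606]
gate x ang 7.941317035602932
[[0.71247915 0.04222735]
 [0.41607534 0.00259694]] 0.29904145058383813 [0.56427724 0.02241214] 7.615516136075467
net tin corners [[ 0.5555 -0.1639]
 [ 0.6103 -0.1797]
 [ 0.5612 -0.0826]
 [ 0.6266 -0.0832]] [ 0.58840385 -0.12732466]
[[ 0.6229 -0.0879]
 [ 0.6175 -0.1753]
 [ 0.5558 -0.1694]
 [ 0.561  -0.0825]] [ 0.58931942 -0.12876512] [np.float64(0.06204410626051049), np.float64(0.08753003911837266), np.float64(0.061975865401150854), np.float64(0.08705037098578869)]
```

View pics/crop1.png

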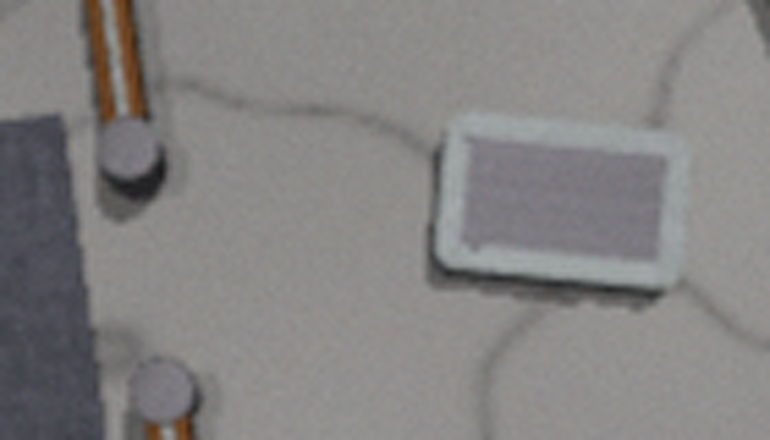

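```bash
python3 - <<'E'
from h import *
cp=campose("top")
t=np.array([(452,112),(690,135),(668,292),(432,270)])/5.5+(230,170)-.4
c=p2w(t,.026,cp)
a=np.radians(7.7);u=np.array([np.cos(a),np.sin(a)]);v=np.array([-u[1],u[0]]);G=np.array([.5643,.0222])
print(c.round(4),[np.linalg.norm(c[i]-c[i-1]) for i in range(4)])
ctr=c.mean(0);d=(c[0]+c[3]-c[1]-c[2]);print("ctr",ctr,"gate frame",(ctr-G)@u,(ctr-G)@v,"tin y angle",np.degrees(np.arctan2(d[1],d[0])), "gate y 97.7")
d=(c[0]+c[1]-c[2]-c[3]);print(np.degrees(np.arctan2(d[1],d[0])))
for l in(-.08,-.14,-.2,-.26): print(l,G+l*v)
E
```

```text
[[ 0.6239 -0.0885]
 [ 0.6142 -0.1752]
 [ 0.5565 -0.1652]
 [ 0.5657 -0.0799]] [np.float64(0.05885222415735807), np.float64(0.08731041274007399), np.float64(0.05853195496515675), np.float64(0.08574228219530734)]
ctr [ 0.59008974 -0.127198  ] gate frame 0.005539933078909126 -0.15150638166386435 tin y angle 83.7089913043019 gate y 97.7
-9.14660587511214
-0.08 [ 0.57501889 -0.05707866]
-0.14 [ 0.58305807 -0.11653765]
-0.2 [ 0.59109724 -0.17599664]
-0.26 [ 0.59913641 -0.23545563]
```

Request:
drive_tool([
  {"tx": 0.036, "ty": -0.0065, "claw": 0.53},
  {"tx": 0.036, "ty": -0.0065, "claw": 0.53},
  {"tx": 0.036, "ty": -0.0065, "claw": 0.53},
  {"tx": 0.036, "ty": -0.0065, "claw": 0.53},
  {"tx": 0.036, "ty": -0.0065, "claw": 0.53},
  {"tx": 0.036, "ty": -0.0065, "claw": 0.53},
  {"tx": 0.036, "ty": -0.0065, "claw": 0.53},
  {"tx": 0.036, "ty": -0.0065, "claw": 0.53},
  {"tx": 0.036, "ty": -0.0065, "claw": 0.53},
  {"tx": 0.036, "ty": -0.0065, "claw": 0.53},
])

```text
invalid input
```

Request:
drive_tool([
  {"rz": -7, "claw": 0.53},
  {"rz": -7, "claw": 0.53},
  {"rz": -7, "claw": 0.53},
  {"rz": -7, "claw": 0.53},
  {"rz": -7, "claw": 0.53},
  {"rz": -7, "claw": 0.53},
  {"rz": -7, "claw": 0.53},
  {"rz": -7, "claw": 0.53},
  {"rz": -7, "claw": 0.53},
  {"rz": -7, "claw": 0.53},
])

```text
invalid input
```

```bash
cat >> h.py <<'E'
A=np.radians(7.7);U=np.array([np.cos(A),np.sin(A)]);V=np.array([-U[1],U[0]]);G=np.array([.5643,.0222])
def rep(tgt=None,yaw=97.7):
    s=sensors.state();M=R.from_quat(s["tcp_rot"]).as_matrix();p=s["tool_pos"]
    y=np.degrees(np.arctan2(M[1,0],M[0,0]))
    print("t",round(s["time_s"],2),"tcp",p.round(4),"gate",((p[:2]-G)@U).round(4),((p[:2]-G)@V).round(4),"yaw",y.round(2),"need rz",(y-yaw).round(2),"zt",M[:,2].round(4),"F",s["ft_force"].round(1),"w",round(s["gripper_width"],4))
    if tgt is not None:
        w=np.r_[G+tgt[0]*U+tgt[1]*V,tgt[2]]; print("shift tool axes",(M.T@(w-p)).round(4))
    return s
E
python3 -c "
from h import *
rep((0,-.25,.12))"
```

```text
t 2.4 tcp [ 0.2097 -0.4813  0.2453] gate -0.4189 -0.4515 yaw 23.54 need rz -74.16 zt [ 0.  0. -1.] F [-0.2  0.1 -0.8] w 0.0854
shift tool axes [ 0.458  -0.0795  0.1253]
```

Request:
drive_tool([
  {"tx": 0.036, "ty": -0.0065, "tz": 0, "rx": 0, "ry": 0, "rz": 0, "claw": 0.53},
])

```text
time_s: 2.48
tool_pos: [0.2373, -0.4632, 0.245]
tcp_rot: [0.979, 0.201, -0.001, 0.0]
ft_force: [0.9, 0.1, -0.2]
gripper_width: 0.0757
```

All keys are required.

Request:
drive_tool([
  {"tx": 0.038, "ty": -0.0065, "tz": 0, "rx": 0, "ry": 0, "rz": 0, "claw": 0.53},
  {"tx": 0.038, "ty": -0.0065, "tz": 0, "rx": 0, "ry": 0, "rz": 0, "claw": 0.53},
  {"tx": 0.038, "ty": -0.0065, "tz": 0, "rx": 0, "ry": 0, "rz": 0, "claw": 0.53},
  {"tx": 0.038, "ty": -0.0065, "tz": 0, "rx": 0, "ry": 0, "rz": 0, "claw": 0.53},
  {"tx": 0.038, "ty": -0.0065, "tz": 0, "rx": 0, "ry": 0, "rz": 0, "claw": 0.53},
  {"tx": 0.038, "ty": -0.0065, "tz": 0, "rx": 0, "ry": 0, "rz": 0, "claw": 0.53},
  {"tx": 0.038, "ty": -0.0065, "tz": 0, "rx": 0, "ry": 0, "rz": 0, "claw": 0.53},
  {"tx": 0.038, "ty": -0.0065, "tz": 0, "rx": 0, "ry": 0, "rz": 0, "claw": 0.53},
  {"tx": 0.038, "ty": -0.0065, "tz": 0, "rx": 0, "ry": 0, "rz": 0, "claw": 0.53},
  {"tx": 0.038, "ty": -0.0065, "tz": 0, "rx": 0, "ry": 0, "rz": 0, "claw": 0.53},
])

```text
time_s: 3.32
tool_pos: [0.5639, -0.2482, 0.2454]
tcp_rot: [0.979, 0.204, 0.0, 0.0]
ft_force: [0.1, -1.4, -0.2]
gripper_width: 0.02
```

Request:
drive_tool([
  {"tx": 0, "ty": 0, "tz": 0, "rx": 0, "ry": 0, "rz": -7, "claw": 0.53},
  {"tx": 0, "ty": 0, "tz": 0, "rx": 0, "ry": 0, "rz": -7, "claw": 0.53},
  {"tx": 0, "ty": 0, "tz": 0, "rx": 0, "ry": 0, "rz": -7, "claw": 0.53},
  {"tx": 0, "ty": 0, "tz": 0, "rx": 0, "ry": 0, "rz": -7, "claw": 0.53},
  {"tx": 0, "ty": 0, "tz": 0, "rx": 0, "ry": 0, "rz": -7, "claw": 0.53},
  {"tx": 0, "ty": 0, "tz": 0, "rx": 0, "ry": 0, "rz": -7, "claw": 0.53},
  {"tx": 0, "ty": 0, "tz": 0, "rx": 0, "ry": 0, "rz": -7, "claw": 0.53},
  {"tx": 0, "ty": 0, "tz": 0, "rx": 0, "ry": 0, "rz": -7, "claw": 0.53},
  {"tx": 0, "ty": 0, "tz": 0, "rx": 0, "ry": 0, "rz": -7, "claw": 0.53},
  {"tx": 0, "ty": 0, "tz": 0, "rx": 0, "ry": 0, "rz": -7, "claw": 0.53},
])

```text
time_s: 4.15
tool_pos: [0.5625, -0.2496, 0.2452]
tcp_rot: [0.683, 0.731, 0.0, -0.0]
ft_force: [-0.4, -0.4, -1.2]
gripper_width: 0.0203
```

```bash
python3 -c "
from h import *
rep((0,-.25,.12))"
```

```text
t 4.15 tcp [ 0.5625 -0.2496  0.2452] gate -0.0382 -0.2691 yaw 93.88 need rz -3.82 zt [-1.e-04  1.e-04 -1.e+00] F [-0.4 -0.4 -1.2] w 0.0203
shift tool axes [0.0216 0.0369 0.1252]
```

Request:
drive_tool([
  {"tx": 0.0055, "ty": 0.009, "tz": 0.025, "rx": 0, "ry": 0, "rz": -1, "claw": 0.53},
  {"tx": 0.0055, "ty": 0.009, "tz": 0.025, "rx": 0, "ry": 0, "rz": -1, "claw": 0.53},
  {"tx": 0.0055, "ty": 0.009, "tz": 0.025, "rx": 0, "ry": 0, "rz": -1, "claw": 0.53},
  {"tx": 0.0055, "ty": 0.009, "tz": 0.025, "rx": 0, "ry": 0, "rz": -0.8, "claw": 0.53},
  {"tx": 0, "ty": 0, "tz": 0, "rx": 0, "ry": 0, "rz": 0, "claw": 0.53},
])

```text
time_s: 4.57
tool_pos: [0.5955, -0.2224, 0.14]
tcp_rot: [0.66, 0.751, -0.001, -0.004]
ft_force: [-0.8, -0.2, -0.1]
gripper_width: 0.0202
```

```bash
python3 -c "
from h import *
s=rep((0,-.25,.12))
cv2.imwrite('pics/w1.png',get_image('wrist')[:,:,::-1]);cv2.imwrite('pics/t1.png',get_image('top')[:,:,::-1])
import pickle;pickle.dump(s,open('s1.pkl','wb'))"
```

```text
t 4.57 tcp [ 0.5955 -0.2224  0.14  ] gate -0.0019 -0.2466 yaw 97.44 need rz -0.26 zt [-0.0072  0.0048 -1.    ] F [-0.8 -0.2 -0.1] w 0.0202
shift tool axes [-0.0035  0.002   0.02  ]
```

View pics/w1.png

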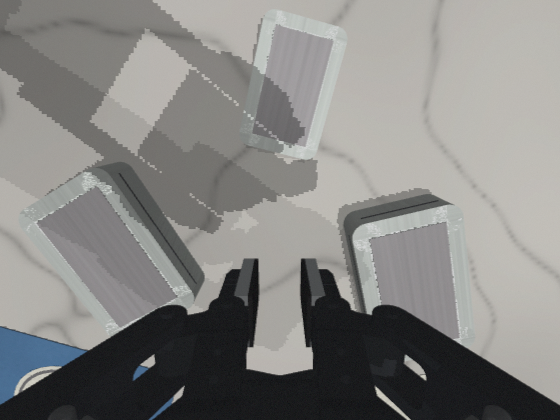

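View pics/t1.png

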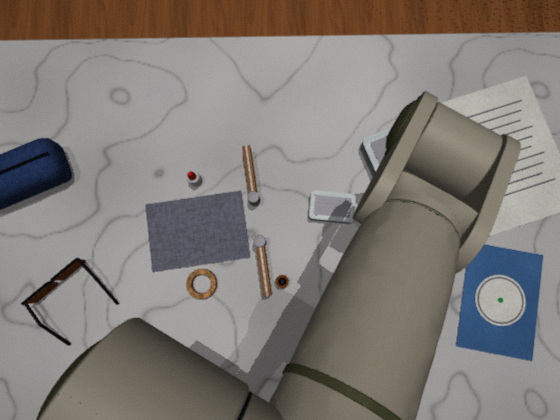

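```bash
python3 - <<'E'
from h import *
import pickle;s=pickle.load(open('s1.pkl','rb'));cp=campose('wrist',s)
c=p2w([(262,7),(350,25),(314,161),(242,145)],.026,cp)  # front-left, front-right, rear-right, rear-left
g=np.c_[(c-G)@U,(c-G)@V]
print(g.round(4),g.mean(0),[np.linalg.norm(c[i]-c[i-1]).round(4) for i in range(4)])
d=g[0]+g[1]-g[2]-g[3];print(np.degrees(np.arctan2(d[0],d[1])))
d=g[1]+g[2]-g[0]-g[3];print(np.degrees(np.arctan2(d[1],d[0])))
E
```

```text
[[-0.0129 -0.1024]
 [ 0.0452 -0.1133]
 [ 0.0236 -0.2026]
 [-0.0293 -0.1908]] [ 0.00665668 -0.1522834 ] [np.float64(0.0899), np.float64(0.0592), np.float64(0.0919), np.float64(0.0542)]
12.039594242397186
-11.529986190402937
```

Request:
drive_tool([
  {"tx": 0, "ty": 0.001, "tz": 0.03, "rx": 0, "ry": 0, "rz": 0, "claw": 0.53},
  {"tx": 0, "ty": 0.001, "tz": 0.03, "rx": 0, "ry": 0, "rz": 0, "claw": 0.53},
  {"tx": 0, "ty": 0.001, "tz": 0.03, "rx": 0, "ry": 0, "rz": 0, "claw": 0.53},
  {"tx": 0, "ty": 0, "tz": 0.018, "rx": 0, "ry": 0, "rz": 0, "claw": 0.53},
  {"tx": 0, "ty": 0, "tz": 0, "rx": 0, "ry": 0, "rz": 0, "claw": 0.53},
  {"tx": 0, "ty": 0, "tz": 0, "rx": 0, "ry": 0, "rz": 0, "claw": 0.53},
])

```text
time_s: 5.17
tool_pos: [0.5998, -0.2251, 0.039]
tcp_rot: [0.661, 0.751, 0.0, 0.001]
ft_force: [0.9, -0.2, 0.6]
gripper_width: 0.02
```

```bash
python3 -c "
from h import *
s=rep((0,-.20,.02))"
```

```text
t 5.17 tcp [ 0.5998 -0.2251  0.039 ] gate 0.002 -0.2498 yaw 97.29 need rz -0.41 zt [ 0.0015 -0.001  -1.    ] F [ 0.9 -0.2  0.6] w 0.02
shift tool axes [ 0.0498 -0.0024  0.019 ]
```

Request:
drive_tool([
  {"tx": 0, "ty": -0.001, "tz": 0.009, "rx": 0, "ry": 0, "rz": -0.4, "claw": 0.53},
  {"tx": 0, "ty": -0.001, "tz": 0.009, "rx": 0, "ry": 0, "rz": 0, "claw": 0.53},
  {"tx": 0.01, "ty": 0, "tz": 0, "rx": 0, "ry": 0, "rz": 0, "claw": 0.53},
  {"tx": 0.01, "ty": 0, "tz": 0, "rx": 0, "ry": 0, "rz": 0, "claw": 0.53},
  {"tx": 0.007, "ty": 0, "tz": 0, "rx": 0, "ry": 0, "rz": 0, "claw": 0.53},
  {"tx": 0.006, "ty": 0, "tz": 0, "rx": 0, "ry": 0, "rz": 0, "claw": 0.53},
  {"tx": 0.006, "ty": 0, "tz": 0, "rx": 0, "ry": 0, "rz": 0, "claw": 0.53},
  {"tx": 0.006, "ty": 0, "tz": 0, "rx": 0, "ry": 0, "rz": 0, "claw": 0.53},
  {"tx": 0.006, "ty": 0, "tz": 0, "rx": 0, "ry": 0, "rz": 0, "claw": 0.53},
  {"tx": 0, "ty": 0, "tz": 0, "rx": 0, "ry": 0, "rz": 0, "claw": 0.53},
])

```text
time_s: 6.0
tool_pos: [0.5906, -0.1729, 0.0196]
tcp_rot: [0.657, 0.753, 0.0, 0.0]
ft_force: [0.2, 1.0, -0.0]
gripper_width: 0.0196
```

```bash
python3 -c "
from h import *
s=rep((0,-.17,.02))
cv2.imwrite('pics/w2.png',get_image('wrist')[:,:,::-1]);cv2.imwrite('pics/t2.png',get_image('top')[:,:,::-1])
import pickle;pickle.dump(s,open('s2.pkl','wb'))"
```

```text
t 6.0 tcp [ 0.5906 -0.1729  0.0196] gate -0.0001 -0.1969 yaw 97.78 need rz 0.08 zt [ 2.e-04  0.e+00 -1.e+00] F [ 0.2  1.  -0. ] w 0.0196
shift tool axes [ 0.0269  0.0001 -0.0004]
```

View pics/w2.png

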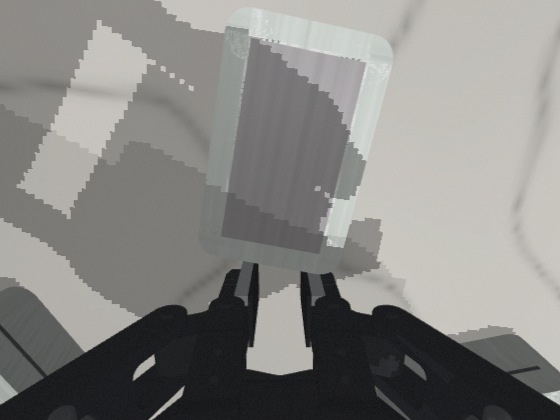

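View pics/t2.png

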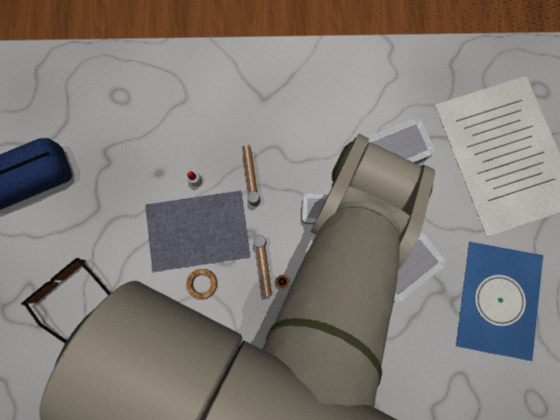

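```bash
python3 -c "
from h import *
im=get_image('side')[:,:,::-1]; cv2.imwrite('pics/sd2.png',im)
cp=campose('side')
print(w2p([[.5906,-.1729,.0196],[.5906,-.1729,.0056],[.5906,-.1729,.06]],cp))
a=im[130:360,200:480];cv2.imwrite('pics/sd2c.png',cv2.resize(a,None,fx=2.6,fy=2.6,interpolation=2))"
```

```text
[[341.27016303 265.73545297]
 [340.1087645  270.30558166]
 [344.85465917 251.63038204]]
```

View pics/sd2c.png

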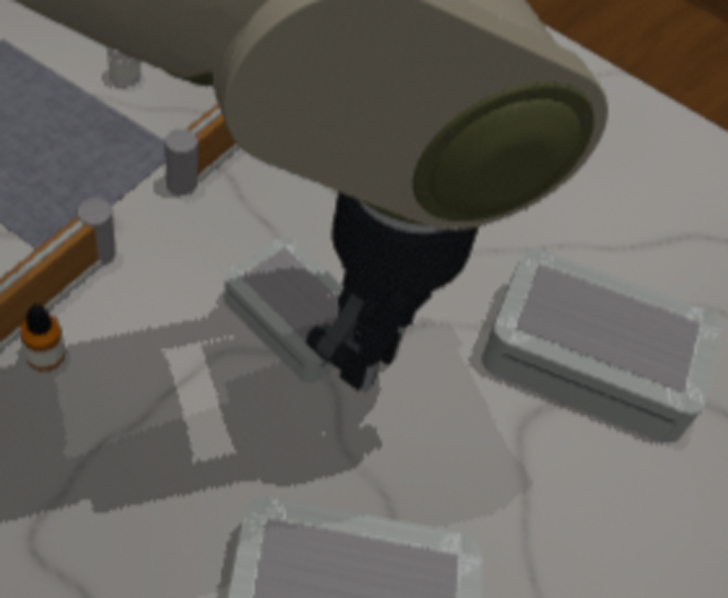

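```bash
python3 -c "
from h import *
f,cx,cy,Rm,t=campose('side')
p=np.array([.5906,-.1729])
for px in [(323,258),(320,262),(328,263),(336.5,278),(342,279),(352,270)]:
  d=Rm@np.array([(px[0]-cx)/f,(px[1]-cy)/f,1]);
  for off in(0,.011,-.011):
    k=((p+off*V-t[:2])@V)/(d[:2]@V);w=t+k*d;print(px,off,'x',((w[:2]-p)@U).round(4),'z',w[2].round(4))
"
```

```text
(323, 258) 0 x -0.068 z 0.1185
(323, 258) 0.011 x -0.047 z 0.0843
(323, 258) -0.011 x -0.0889 z 0.1526
(320, 262) 0 x -0.0744 z 0.1161
(320, 262) 0.011 x -0.054 z 0.0817
(320, 262) -0.011 x -0.0949 z 0.1504
(328, 263) 0 x -0.05 z 0.0854
(328, 263) 0.011 x -0.0276 z 0.0487
(328, 263) -0.011 x -0.0723 z 0.1221
(336.5, 278) 0 x -0.0069 z -0.0104
(336.5, 278) 0.011 x 0.0188 z -0.0546
(336.5, 278) -0.011 x -0.0326 z 0.0339
(342, 279) 0 x 0.0182 z -0.0454
(342, 279) 0.011 x 0.0459 z -0.0924
(342, 279) -0.011 x -0.0095 z 0.0016
(352, 270) 0 x 0.0546 z -0.059
(352, 270) 0.011 x 0.0852 z -0.1071
(352, 270) -0.011 x 0.0241 z -0.011
```

Request:
drive_tool([
  {"tx": 0.006, "ty": 0, "tz": 0, "rx": 0, "ry": 0, "rz": 0, "claw": 0.4},
  {"tx": 0.006, "ty": 0, "tz": 0, "rx": 0, "ry": 0, "rz": 0, "claw": 0.4},
  {"tx": 0.006, "ty": 0, "tz": 0, "rx": 0, "ry": 0, "rz": 0, "claw": 0.4},
  {"tx": 0.006, "ty": 0, "tz": 0, "rx": 0, "ry": 0, "rz": 0, "claw": 0.4},
  {"tx": 0.006, "ty": 0, "tz": 0, "rx": 0, "ry": 0, "rz": 0, "claw": 0.4},
  {"tx": 0, "ty": 0, "tz": 0, "rx": 0, "ry": 0, "rz": 0, "claw": 0.4},
])

```text
time_s: 6.65
tool_pos: [0.5863, -0.1428, 0.0193]
tcp_rot: [0.657, 0.754, 0.0, -0.0]
ft_force: [-0.4, 0.7, -0.6]
gripper_width: 0.0257
```

```bash
python3 -c "
from h import *
s=rep((0,-.13,.02))
cv2.imwrite('pics/w3.png',get_image('wrist')[:,:,::-1])
import pickle;pickle.dump(s,open('s3.pkl','wb'))"
```

```text
t 6.65 tcp [ 0.5863 -0.1428  0.0193] gate -0.0003 -0.1664 yaw 97.8 need rz 0.1 zt [-5.e-04  5.e-04 -1.e+00] F [-0.4  0.7 -0.6] w 0.0257
shift tool axes [ 0.0364  0.0004 -0.0007]
```

View pics/w3.png

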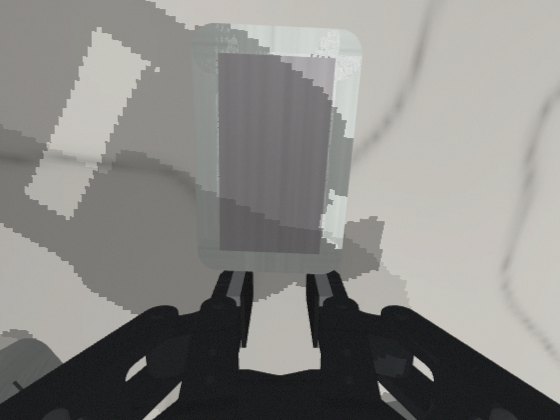

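```bash
cat >> h.py <<'E'
def tin(px,s,z=.026):
    cp=campose('wrist',s);c=p2w(px,z,cp)
    g=np.c_[(c-G)@U,(c-G)@V]
    print(g.round(4),"ctr",g.mean(0).round(4),[np.linalg.norm(c[i]-c[i-1]).round(4) for i in range(4)])
    d=g[0]+g[1]-g[2]-g[3];e=g[1]+g[2]-g[0]-g[3];print("skew cw deg",np.degrees(np.arctan2(d[0],d[1])),-np.degrees(np.arctan2(e[1],e[0])))
E
python3 - <<'E'
from h import *
import pickle;s=pickle.load(open('s3.pkl','rb'))
tin([(191,22),(364,32),(347,273),(197,270)],s)
im=cv2.imread('pics/w3.png')[0:300,160:400];cv2.imwrite('pics/w3c.png',cv2.resize(im,None,fx=2,fy=2,interpolation=2))
E
```

```text
[[-0.0294 -0.063 ]
 [ 0.0282 -0.0659]
 [ 0.0279 -0.1543]
 [-0.0337 -0.1531]] ctr [-0.0017 -0.1091] [np.float64(0.0902), np.float64(0.0577), np.float64(0.0884), np.float64(0.0616)]
skew cw deg 1.4738104819041458 1.9653951607210443
```

View pics/w3c.png

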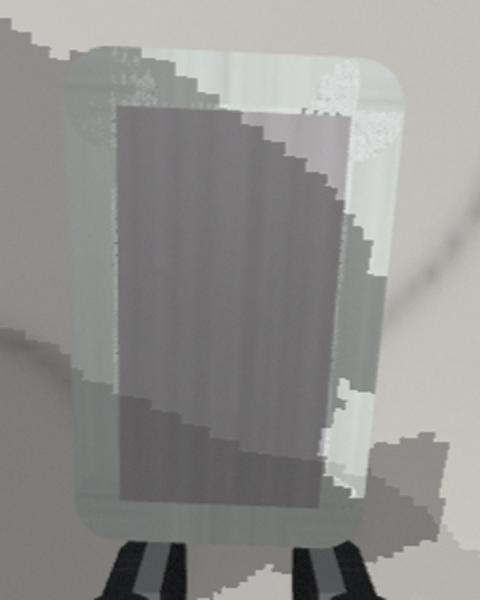

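Request:
drive_tool([
  {"tx": -0.008, "ty": 0, "tz": 0, "rx": 0, "ry": 0, "rz": 0, "claw": 0.4},
  {"tx": 0, "ty": 0, "tz": -0.03, "rx": 0, "ry": 0, "rz": 0, "claw": 0.4},
  {"tx": 0.015, "ty": 0, "tz": -0.03, "rx": 0, "ry": 0, "rz": 0, "claw": 0.4},
  {"tx": 0.025, "ty": 0, "tz": -0.03, "rx": 0, "ry": 0, "rz": 0, "claw": 0.4},
  {"tx": 0.025, "ty": 0, "tz": -0.03, "rx": 0, "ry": 0, "rz": 0, "claw": 0.4},
  {"tx": 0.025, "ty": 0, "tz": -0.02, "rx": 0, "ry": 0, "rz": 0, "claw": 0.4},
  {"tx": 0, "ty": 0, "tz": 0, "rx": 0, "ry": 0, "rz": 0, "claw": 0.4},
  {"tx": 0, "ty": 0, "tz": 0, "rx": 0, "ry": 0, "rz": 0, "claw": 0.4},
  {"tx": 0, "ty": 0, "tz": 0, "rx": 0, "ry": 0, "rz": 0, "claw": 0.4},
])

```text
time_s: 7.45
tool_pos: [0.5753, -0.0639, 0.1584]
tcp_rot: [0.658, 0.753, -0.0, -0.001]
ft_force: [0.7, -0.4, 0.4]
gripper_width: 0.0252
```

```bash
python3 -c "
from h import *
s=rep((0,-.13,.02))
cv2.imwrite('pics/w4.png',get_image('wrist')[:,:,::-1]);cv2.imwrite('pics/t4.png',get_image('top')[:,:,::-1])
import pickle;pickle.dump(s,open('s4.pkl','wb'))"
```

```text
t 7.45 tcp [ 0.5753 -0.0639  0.1584] gate -0.0007 -0.0868 yaw 97.71 need rz 0.01 zt [-1.2e-03  1.0e-04 -1.0e+00] F [ 0.7 -0.4  0.4] w 0.0252
shift tool axes [-0.0433  0.0008  0.1384]
```

View pics/w4.png

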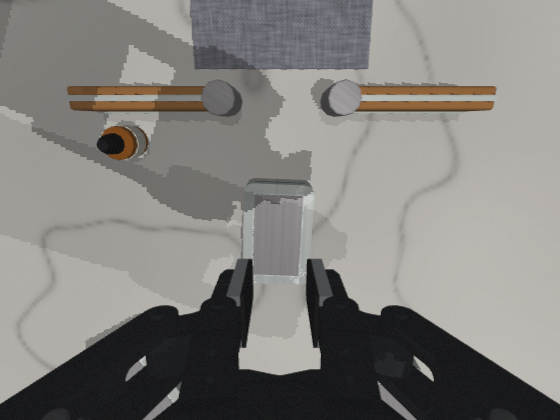

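```bash
python3 - <<'E'
import cv2
im=cv2.imread('pics/w4.png')[60:300,170:400];cv2.imwrite('pics/w4c.png',cv2.resize(im,None,fx=2.5,fy=2.5,interpolation=2))
E
```

```text
(no output)
```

View pics/w4c.png

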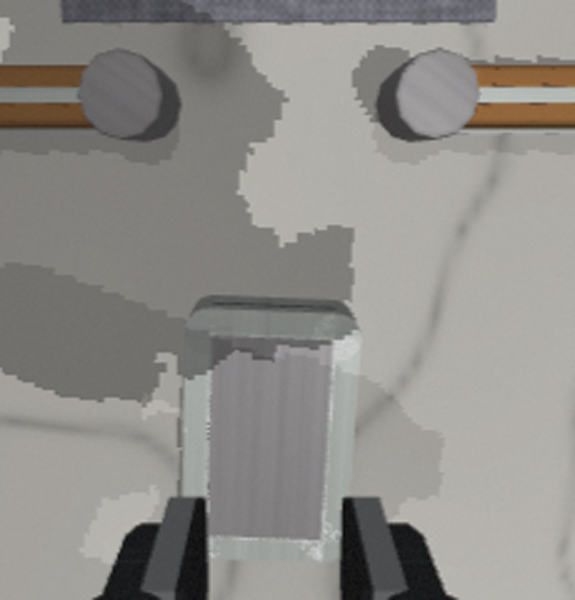

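```bash
python3 - <<'E'
from h import *
import pickle;s=pickle.load(open('s4.pkl','rb'));cp=campose('wrist',s)
o=np.array([170,60])
def g(p,z):
    c=p2w(np.array(p)/2.5+o-.3,z,cp);return np.c_[(c-G)@U,(c-G)@V].round(4)
print("posts",g([(121,93),(438,93)],.048))
print("rail outer edges (z.045) ", g([(0,66),(574,66),(0,127),(574,127)],.045))
print("mat near",g([(62,22),(496,20)],0))
print("tin L",g([(187,340),(182,480)],.026),"R",g([(361,340),(354,480)],.026),"front",g([(215,309),(330,314)],.026),"rear",g([(220,560),(320,560)],.026))
E
```

```text
posts [[-0.0427  0.001 ]
 [ 0.0448  0.001 ]]
rail outer edges (z.045)  [[-0.0764  0.0083]
 [ 0.0827  0.0083]
 [-0.0779 -0.0078]
 [ 0.0843 -0.0078]]
mat near [[-0.0692  0.0258]
 [ 0.0714  0.0264]]
tin L [[-0.029  -0.0737]
 [-0.0322 -0.1232]] R [[ 0.0281 -0.0737]
 [ 0.0272 -0.1231]] front [[-0.0196 -0.0634]
 [ 0.0178 -0.0651]] rear [[-0.0196 -0.1538]
 [ 0.0159 -0.1538]]
```

Request:
drive_tool([
  {"tx": -0.006, "ty": 0.0015, "tz": 0, "rx": 0, "ry": 0, "rz": 0, "claw": -1},
  {"tx": -0.006, "ty": 0, "tz": 0, "rx": 0, "ry": 0, "rz": 0, "claw": -1},
  {"tx": -0.005, "ty": 0, "tz": 0, "rx": 0, "ry": 0, "rz": 0, "claw": -1},
  {"tx": -0.005, "ty": 0, "tz": 0, "rx": 0, "ry": 0, "rz": 0, "claw": -1},
  {"tx": 0, "ty": 0, "tz": 0.03, "rx": 0, "ry": 0, "rz": 0, "claw": -1},
  {"tx": 0, "ty": 0, "tz": 0.03, "rx": 0, "ry": 0, "rz": 0, "claw": -1},
  {"tx": 0, "ty": 0, "tz": 0.03, "rx": 0, "ry": 0, "rz": 0, "claw": -1},
  {"tx": 0, "ty": 0, "tz": 0, "rx": 0, "ry": 0, "rz": 0, "claw": -1},
])

```text
time_s: 8.22
tool_pos: [0.5771, -0.0842, 0.0639]
tcp_rot: [0.658, 0.753, -0.002, -0.005]
ft_force: [-0.4, 0.5, -1.7]
gripper_width: 0.0853
```

```bash
python3 -c "
from h import *
s=rep((0.001,-.109,.012))
cv2.imwrite('pics/w5.png',get_image('wrist')[:,:,::-1])"
```

```text
t 8.22 tcp [ 0.5771 -0.0842  0.0639] gate -0.0016 -0.1071 yaw 97.7 need rz 0.0 zt [-0.0092  0.0033 -1.    ] F [-0.4  0.5 -1.7] w 0.0853
shift tool axes [-0.0021  0.003   0.0519]
```

View pics/w5.png

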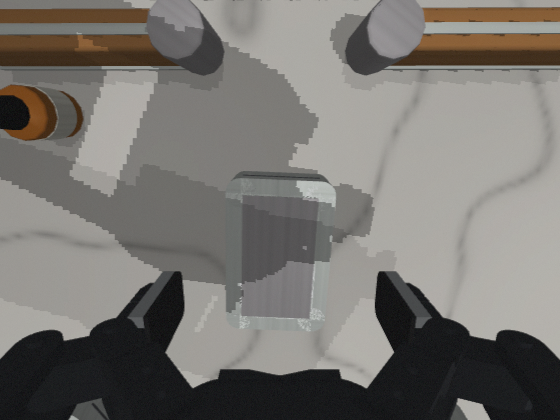

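Request:
drive_tool([
  {"tx": 0, "ty": 0.0005, "tz": 0.025, "rx": 0, "ry": 0, "rz": 0, "claw": -1},
  {"tx": 0, "ty": 0, "tz": 0.023, "rx": 0, "ry": 0, "rz": 0, "claw": -1},
  {"tx": 0, "ty": 0, "tz": 0, "rx": 0, "ry": 0, "rz": 0, "claw": -1},
  {"tx": 0, "ty": 0, "tz": 0, "rx": 0, "ry": 0, "rz": 0, "claw": -1},
  {"tx": 0, "ty": 0, "tz": 0, "rx": 0, "ry": 0, "rz": 0, "claw": -1},
])

```text
time_s: 8.68
tool_pos: [0.5816, -0.085, 0.0237]
tcp_rot: [0.658, 0.753, 0.001, 0.002]
ft_force: [0.7, 0.5, 0.7]
gripper_width: 0.0855
```

```bash
python3 -c "
from h import *
s=rep((0.001,-.109,.012))"
```

```text
t 8.68 tcp [ 0.5816 -0.085   0.0237] gate 0.0028 -0.1086 yaw 97.74 need rz 0.04 zt [ 0.0032 -0.0012 -1.    ] F [0.7 0.5 0.7] w 0.0855
shift tool axes [-0.0004 -0.0018  0.0117]
```

Request:
drive_tool([
  {"tx": 0, "ty": -0.0015, "tz": 0.01, "rx": 0, "ry": 0, "rz": 0, "claw": -1},
  {"tx": 0, "ty": 0, "tz": 0, "rx": 0, "ry": 0, "rz": 0, "claw": -0.7},
  {"tx": 0, "ty": 0, "tz": 0, "rx": 0, "ry": 0, "rz": 0, "claw": -0.7},
  {"tx": 0, "ty": 0, "tz": 0, "rx": 0, "ry": 0, "rz": 0, "claw": -0.6},
])

```text
time_s: 9.02
tool_pos: [0.5791, -0.0848, 0.0117]
tcp_rot: [0.658, 0.753, 0.0, 0.0]
ft_force: [0.8, 0.6, 0.1]
gripper_width: 0.0684
```

```bash
python3 -c "
from h import *
s=rep((0.001,-.109,.012))"
```

```text
t 9.02 tcp [ 0.5791 -0.0848  0.0117] gate 0.0003 -0.108 yaw 97.74 need rz 0.04 zt [ 4.e-04 -2.e-04 -1.e+00] F [0.8 0.6 0.1] w 0.0684
shift tool axes [-0.001   0.0007 -0.0003]
```

Request:
drive_tool([
  {"tx": 0, "ty": 0.0007, "tz": 0, "rx": 0, "ry": 0, "rz": 0, "claw": -0.5},
  {"tx": 0, "ty": 0, "tz": 0, "rx": 0, "ry": 0, "rz": 0, "claw": -0.45},
  {"tx": 0, "ty": 0, "tz": 0, "rx": 0, "ry": 0, "rz": 0, "claw": -0.41},
  {"tx": 0, "ty": 0, "tz": 0, "rx": 0, "ry": 0, "rz": 0, "claw": -0.41},
  {"tx": 0, "ty": 0, "tz": 0, "rx": 0, "ry": 0, "rz": 0, "claw": -0.41},
])

```text
time_s: 9.43
tool_pos: [0.5795, -0.0846, 0.0114]
tcp_rot: [0.658, 0.753, -0.0, -0.0]
ft_force: [-2.0, -0.6, 1.7]
gripper_width: 0.0605
```

```bash
python3 -c "
from h import *
s=rep((0.001,-.109,.012))
cv2.imwrite('pics/w6.png',get_image('wrist')[:,:,::-1])"
```

```text
t 9.43 tcp [ 0.5795 -0.0846  0.0114] gate 0.0007 -0.1079 yaw 97.74 need rz 0.04 zt [-3.e-04  0.e+00 -1.e+00] F [-2.  -0.6  1.7] w 0.0605
shift tool axes [-0.0011  0.0003 -0.0006]
```

View pics/w6.png

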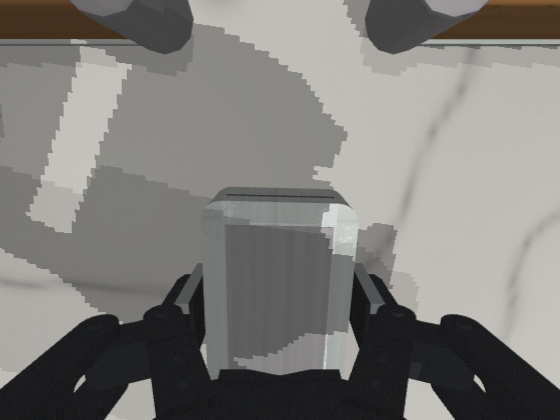

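Request:
drive_tool([
  {"tx": 0, "ty": 0, "tz": 0, "rx": 0, "ry": 0, "rz": 0, "claw": -0.8},
  {"tx": 0, "ty": 0, "tz": 0, "rx": 0, "ry": 0, "rz": 0, "claw": -0.8},
  {"tx": 0, "ty": 0, "tz": -0.03, "rx": 0, "ry": 0, "rz": 0, "claw": -0.8},
  {"tx": 0, "ty": 0, "tz": -0.03, "rx": 0, "ry": 0, "rz": 0, "claw": -0.8},
  {"tx": -0.02, "ty": 0, "tz": -0.01, "rx": 0, "ry": 0, "rz": 0, "claw": 0},
  {"tx": -0.03, "ty": 0, "tz": 0, "rx": 0, "ry": 0, "rz": 0, "claw": 0.4},
  {"tx": -0.023, "ty": 0, "tz": 0, "rx": 0, "ry": 0, "rz": 0, "claw": 0.4},
  {"tx": 0, "ty": 0, "tz": 0, "rx": 0, "ry": 0, "rz": 0, "claw": 0.4},
  {"tx": 0, "ty": 0, "tz": 0, "rx": 0, "ry": 0, "rz": 0, "claw": 0.4},
])

```text
time_s: 10.23
tool_pos: [0.5894, -0.1576, 0.0811]
tcp_rot: [0.658, 0.753, 0.0, 0.0]
ft_force: [0.3, 0.7, 0.3]
gripper_width: 0.0255
```

```bash
python3 -c "
from h import *
s=rep((0.001,-.176,.02))
cv2.imwrite('pics/w7.png',get_image('wrist')[:,:,::-1])
import pickle;pickle.dump(s,open('s7.pkl','wb'))"
```

```text
t 10.23 tcp [ 0.5894 -0.1576  0.0811] gate 0.0008 -0.1816 yaw 97.64 need rz -0.06 zt [ 2.e-04  2.e-04 -1.e+00] F [0.3 0.7 0.3] w 0.0255
shift tool axes [0.0056 0.0002 0.0611]
```

View pics/w7.png

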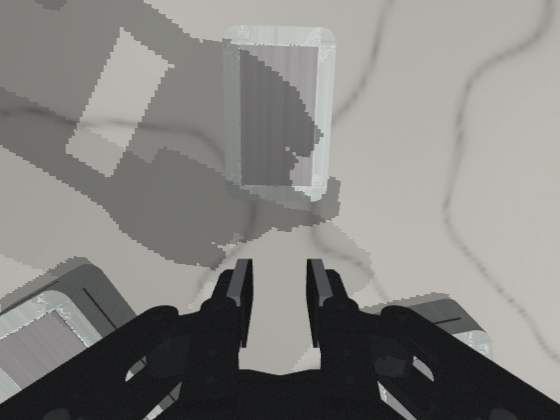

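```bash
python3 - <<'E'
from h import *
import pickle;s=pickle.load(open('s7.pkl','rb'))
im=cv2.imread('pics/w7.png')[10:220,200:360];cv2.imwrite('pics/w7c.png',cv2.resize(im,None,fx=2.8,fy=2.8,interpolation=2))
tin([(222,26),(337,28),(328,203),(225,198)],s)
E
```

```text
[[-0.0274 -0.064 ]
 [ 0.0303 -0.0649]
 [ 0.0295 -0.1554]
 [-0.0301 -0.1523]] ctr [ 0.0006 -0.1091] [np.float64(0.0884), np.float64(0.0577), np.float64(0.0905), np.float64(0.0597)]
skew cw deg 1.1268298140767548 1.9455986850391707
```

View pics/w7c.png

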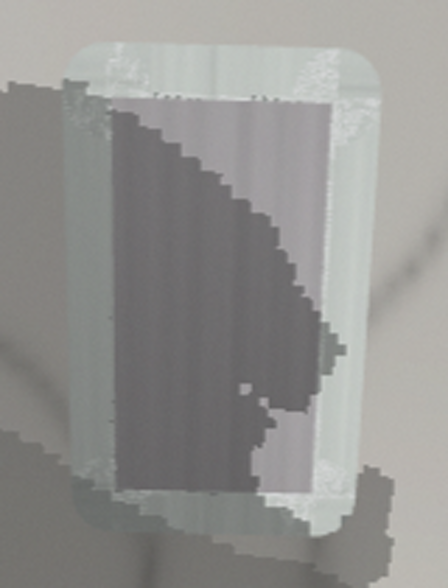

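Request:
drive_tool([
  {"tx": 0, "ty": 0, "tz": 0.025, "rx": 0, "ry": 0, "rz": 0, "claw": 0.4},
  {"tx": 0, "ty": 0, "tz": 0.025, "rx": 0, "ry": 0, "rz": 0, "claw": 0.4},
  {"tx": 0, "ty": 0, "tz": 0.01, "rx": 0, "ry": 0, "rz": 0, "claw": 0.4},
  {"tx": 0.005, "ty": 0, "tz": 0, "rx": 0, "ry": 0, "rz": 0, "claw": 0.4},
  {"tx": 0.005, "ty": 0, "tz": 0, "rx": 0, "ry": 0, "rz": 0, "claw": 0.4},
  {"tx": 0.005, "ty": 0, "tz": 0, "rx": 0, "ry": 0, "rz": 0, "claw": 0.4},
  {"tx": 0.005, "ty": 0, "tz": 0, "rx": 0, "ry": 0, "rz": 0, "claw": 0.4},
  {"tx": 0.005, "ty": 0, "tz": 0, "rx": 0, "ry": 0, "rz": 0, "claw": 0.4},
  {"tx": 0.005, "ty": 0, "tz": 0, "rx": 0, "ry": 0, "rz": 0, "claw": 0.4},
  {"tx": 0.005, "ty": 0, "tz": 0, "rx": 0, "ry": 0, "rz": 0, "claw": 0.4},
])

```text
time_s: 11.12
tool_pos: [0.5851, -0.1221, 0.0221]
tcp_rot: [0.658, 0.753, 0.0, 0.001]
ft_force: [0.2, -3.4, 1.3]
gripper_width: 0.0257
```

Request:
drive_tool([
  {"tx": 0.005, "ty": 0, "tz": 0, "rx": 0, "ry": 0, "rz": 0, "claw": 0.4},
  {"tx": 0.005, "ty": 0, "tz": 0, "rx": 0, "ry": 0, "rz": 0, "claw": 0.4},
  {"tx": 0.005, "ty": 0, "tz": 0, "rx": 0, "ry": 0, "rz": 0, "claw": 0.4},
  {"tx": 0, "ty": 0, "tz": 0, "rx": 0, "ry": 0, "rz": 0, "claw": 0.4},
])

```text
time_s: 11.45
tool_pos: [0.5824, -0.1062, 0.0211]
tcp_rot: [0.658, 0.753, 0.0, -0.0]
ft_force: [-0.5, 1.0, 0.0]
gripper_width: 0.0256
```

```bash
python3 -c "
from h import *
s=rep((0.001,-.1,.02))
cv2.imwrite('pics/w8.png',get_image('wrist')[:,:,::-1])
import pickle;pickle.dump(s,open('s8.pkl','wb'))"
```

```text
t 11.45 tcp [ 0.5824 -0.1062  0.0211] gate 0.0007 -0.1297 yaw 97.77 need rz 0.07 zt [-7.e-04  7.e-04 -1.e+00] F [-0.5  1.   0. ] w 0.0256
shift tool axes [0.0297 0.0003 0.0012]
```

View pics/w8.png

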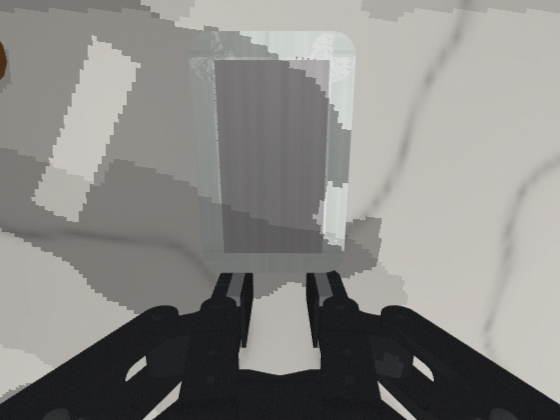

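```bash
python3 - <<'E'
from h import *
import pickle;s=pickle.load(open('s8.pkl','rb'))
tin([(188,31),(357,31),(346,273),(201,273)],s)
im=cv2.imread('pics/w8.png')[10:290,170:380];cv2.imwrite('pics/w8c.png',cv2.resize(im,None,fx=2.1,fy=2.1,interpolation=2))
E
```

```text
[[-0.03   -0.0285]
 [ 0.0274 -0.0284]
 [ 0.029  -0.1185]
 [-0.0315 -0.1186]] ctr [-0.0013 -0.0735] [np.float64(0.0902), np.float64(0.0573), np.float64(0.0901), np.float64(0.0605)]
skew cw deg -0.005729766501002673 -0.08066621172328389
```

View pics/w8c.png

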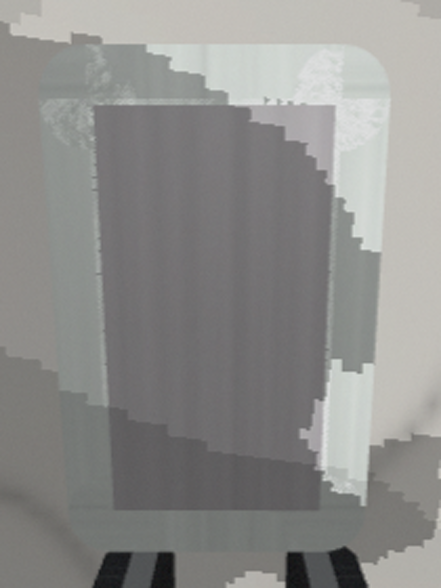

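Request:
drive_tool([
  {"tx": -0.008, "ty": 0, "tz": 0, "rx": 0, "ry": 0, "rz": 0, "claw": 0.4},
  {"tx": 0, "ty": 0, "tz": -0.03, "rx": 0, "ry": 0, "rz": 0, "claw": 0.4},
  {"tx": 0, "ty": 0, "tz": -0.03, "rx": 0, "ry": 0, "rz": 0, "claw": 0},
  {"tx": 0.026, "ty": 0, "tz": -0.01, "rx": 0, "ry": 0, "rz": 0, "claw": -0.9},
  {"tx": 0.027, "ty": 0, "tz": 0, "rx": 0, "ry": 0, "rz": 0, "claw": -0.9},
  {"tx": 0, "ty": 0, "tz": 0, "rx": 0, "ry": 0, "rz": 0, "claw": -0.9},
  {"tx": 0, "ty": 0, "tz": 0, "rx": 0, "ry": 0, "rz": 0, "claw": -0.9},
  {"tx": 0, "ty": 0, "tz": 0, "rx": 0, "ry": 0, "rz": 0, "claw": -0.9},
])

```text
time_s: 12.17
tool_pos: [0.5766, -0.0635, 0.0909]
tcp_rot: [0.658, 0.753, -0.0, -0.0]
ft_force: [0.2, -0.7, 0.1]
gripper_width: 0.0811
```

```bash
python3 -c "
from h import *
s=rep((0.001,-.085,.012))
cv2.imwrite('pics/w9.png',get_image('wrist')[:,:,::-1])
import pickle;pickle.dump(s,open('s9.pkl','wb'))"
```

```text
t 12.17 tcp [ 0.5766 -0.0635  0.0909] gate 0.0007 -0.0866 yaw 97.72 need rz 0.02 zt [-6.e-04  1.e-04 -1.e+00] F [ 0.2 -0.7  0.1] w 0.0811
shift tool axes [0.0015 0.0003 0.0789]
```

View pics/w9.png

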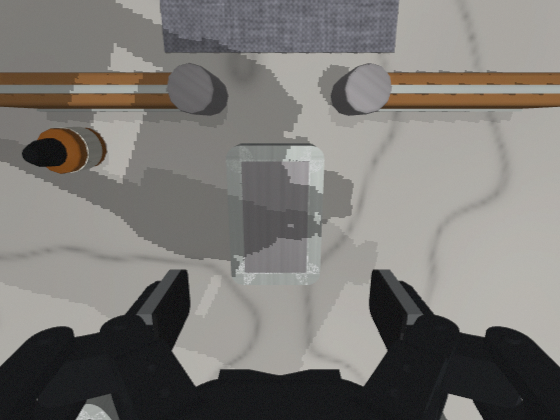

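Request:
drive_tool([
  {"tx": 0, "ty": 0, "tz": 0.028, "rx": 0, "ry": 0, "rz": 0, "claw": -0.9},
  {"tx": 0, "ty": 0, "tz": 0.028, "rx": 0, "ry": 0, "rz": 0, "claw": -0.9},
  {"tx": 0, "ty": 0, "tz": 0.022, "rx": 0, "ry": 0, "rz": 0, "claw": -0.7},
  {"tx": 0, "ty": 0, "tz": 0, "rx": 0, "ry": 0, "rz": 0, "claw": -0.6},
  {"tx": 0, "ty": 0, "tz": 0, "rx": 0, "ry": 0, "rz": 0, "claw": -0.6},
  {"tx": 0, "ty": 0, "tz": 0, "rx": 0, "ry": 0, "rz": 0, "claw": -0.6},
])

```text
time_s: 12.72
tool_pos: [0.5774, -0.0635, 0.0146]
tcp_rot: [0.658, 0.753, 0.0, 0.001]
ft_force: [-0.1, -0.4, -2.0]
gripper_width: 0.0683
```

```bash
python3 -c "
from h import *
s=rep((0.001,-.085,.012))"
```

```text
t 12.72 tcp [ 0.5774 -0.0635  0.0146] gate 0.0015 -0.0867 yaw 97.7 need rz 0.0 zt [ 1.8e-03 -6.0e-04 -1.0e+00] F [-0.1 -0.4 -2. ] w 0.0683
shift tool axes [ 0.0017 -0.0005  0.0025]
```

Request:
drive_tool([
  {"tx": 0, "ty": 0, "tz": 0.001, "rx": 0, "ry": 0, "rz": 0, "claw": -0.5},
  {"tx": 0, "ty": 0, "tz": 0, "rx": 0, "ry": 0, "rz": 0, "claw": -0.45},
  {"tx": 0, "ty": 0, "tz": 0, "rx": 0, "ry": 0, "rz": 0, "claw": -0.39},
  {"tx": 0, "ty": 0, "tz": 0, "rx": 0, "ry": 0, "rz": 0, "claw": -0.39},
  {"tx": 0, "ty": 0, "tz": 0, "rx": 0, "ry": 0, "rz": 0, "claw": -0.39},
])

```text
time_s: 13.13
tool_pos: [0.5768, -0.0628, 0.0127]
tcp_rot: [0.658, 0.753, 0.0, 0.0]
ft_force: [-1.6, -0.5, 1.3]
gripper_width: 0.0597
```

```bash
python3 -c "
from h import *
s=rep((0.001,-.085,.012))"
```

```text
t 13.13 tcp [ 0.5768 -0.0628  0.0127] gate 0.001 -0.0859 yaw 97.74 need rz 0.04 zt [ 6.e-04 -2.e-04 -1.e+00] F [-1.6 -0.5  1.3] w 0.0597
shift tool axes [0.0009 0.     0.0007]
```

Request:
drive_tool([
  {"tx": 0, "ty": 0, "tz": 0, "rx": 0, "ry": 0, "rz": 0, "claw": -0.8},
  {"tx": 0, "ty": 0, "tz": 0, "rx": 0, "ry": 0, "rz": 0, "claw": -0.8},
  {"tx": 0, "ty": 0, "tz": -0.03, "rx": 0, "ry": 0, "rz": 0, "claw": -0.8},
  {"tx": 0, "ty": 0, "tz": -0.03, "rx": 0, "ry": 0, "rz": 0, "claw": -0.8},
  {"tx": -0.02, "ty": 0, "tz": -0.01, "rx": 0, "ry": 0, "rz": 0, "claw": 0},
  {"tx": -0.03, "ty": 0, "tz": 0, "rx": 0, "ry": 0, "rz": 0, "claw": 0.4},
  {"tx": -0.004, "ty": 0, "tz": 0, "rx": 0, "ry": 0, "rz": 0, "claw": 0.4},
  {"tx": 0, "ty": 0, "tz": 0, "rx": 0, "ry": 0, "rz": 0, "claw": 0.4},
  {"tx": 0, "ty": 0, "tz": 0, "rx": 0, "ry": 0, "rz": 0, "claw": 0.4},
])

```text
time_s: 13.88
tool_pos: [0.5836, -0.1159, 0.0818]
tcp_rot: [0.658, 0.753, 0.0, -0.0]
ft_force: [-0.0, 0.5, 0.0]
gripper_width: 0.0258
```

```bash
python3 -c "
from h import *
s=rep((0.001,-.136,.02))
cv2.imwrite('pics/w10.png',get_image('wrist')[:,:,::-1])
import pickle;pickle.dump(s,open('s10.pkl','wb'))"
```

```text
t 13.88 tcp [ 0.5836 -0.1159  0.0818] gate 0.0007 -0.1394 yaw 97.71 need rz 0.01 zt [-7.e-04  7.e-04 -1.e+00] F [-0.   0.5  0. ] w 0.0258
shift tool axes [0.0034 0.0004 0.0618]
```

View pics/w10.png

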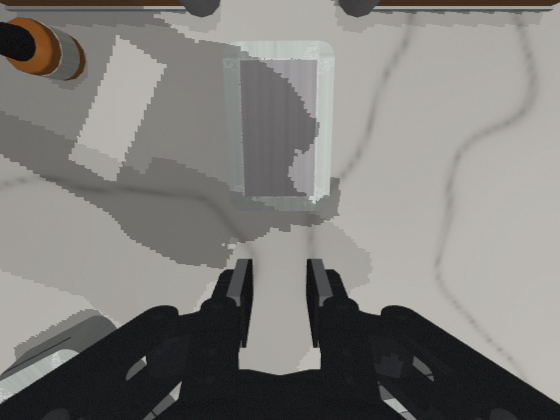

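Request:
drive_tool([
  {"tx": 0, "ty": 0, "tz": 0.025, "rx": 0, "ry": 0, "rz": 0, "claw": 0.4},
  {"tx": 0, "ty": 0, "tz": 0.025, "rx": 0, "ry": 0, "rz": 0, "claw": 0.4},
  {"tx": 0, "ty": 0, "tz": 0.01, "rx": 0, "ry": 0, "rz": 0, "claw": 0.4},
  {"tx": 0.005, "ty": 0, "tz": 0, "rx": 0, "ry": 0, "rz": 0, "claw": 0.4},
  {"tx": 0.005, "ty": 0, "tz": 0, "rx": 0, "ry": 0, "rz": 0, "claw": 0.4},
  {"tx": 0.005, "ty": 0, "tz": 0, "rx": 0, "ry": 0, "rz": 0, "claw": 0.4},
  {"tx": 0.005, "ty": 0, "tz": 0, "rx": 0, "ry": 0, "rz": 0, "claw": 0.4},
  {"tx": 0.005, "ty": 0, "tz": 0, "rx": 0, "ry": 0, "rz": 0, "claw": 0.4},
  {"tx": 0.005, "ty": 0, "tz": 0, "rx": 0, "ry": 0, "rz": 0, "claw": 0.4},
  {"tx": 0.005, "ty": 0, "tz": 0, "rx": 0, "ry": 0, "rz": 0, "claw": 0.4},
])

```text
time_s: 14.77
tool_pos: [0.5796, -0.0814, 0.0231]
tcp_rot: [0.658, 0.753, 0.0, 0.001]
ft_force: [1.3, -2.7, 2.3]
gripper_width: 0.0258
```

```bash
python3 -c "
from h import *
s=rep((0.001,-.085,.02))
cv2.imwrite('pics/w11.png',get_image('wrist')[:,:,::-1])
import pickle;pickle.dump(s,open('s11.pkl','wb'))"
```

```text
t 14.77 tcp [ 0.5796 -0.0814  0.0231] gate 0.0013 -0.1047 yaw 97.74 need rz 0.04 zt [ 1.7e-03 -8.0e-04 -1.0e+00] F [ 1.3 -2.7  2.3] w 0.0258
shift tool axes [ 0.0197 -0.0003  0.0031]
```

View pics/w11.png

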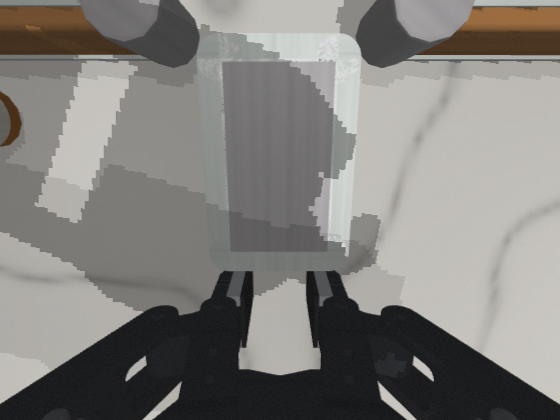

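Request:
drive_tool([
  {"tx": 0.005, "ty": 0, "tz": 0, "rx": 0, "ry": 0, "rz": 0, "claw": 0.4},
  {"tx": 0.005, "ty": 0, "tz": 0, "rx": 0, "ry": 0, "rz": 0, "claw": 0.4},
  {"tx": 0.005, "ty": 0, "tz": 0, "rx": 0, "ry": 0, "rz": 0, "claw": 0.4},
  {"tx": 0.005, "ty": 0, "tz": 0, "rx": 0, "ry": 0, "rz": 0, "claw": 0.4},
  {"tx": 0.005, "ty": 0, "tz": 0, "rx": 0, "ry": 0, "rz": 0, "claw": 0.4},
  {"tx": 0, "ty": 0, "tz": 0, "rx": 0, "ry": 0, "rz": 0, "claw": 0.4},
])

```text
time_s: 15.32
tool_pos: [0.5755, -0.0556, 0.0221]
tcp_rot: [0.658, 0.753, -0.0, -0.001]
ft_force: [-0.1, -0.8, 0.1]
gripper_width: 0.0253
```

```bash
python3 -c "
from h import *
s=rep((0.001,-.045,.02))
cv2.imwrite('pics/w12.png',get_image('wrist')[:,:,::-1])
import pickle;pickle.dump(s,open('s12.pkl','wb'))"
```

```text
t 15.32 tcp [ 0.5755 -0.0556  0.0221] gate 0.0007 -0.0786 yaw 97.78 need rz 0.08 zt [-8.e-04  7.e-04 -1.e+00] F [-0.1 -0.8  0.1] w 0.0253
shift tool axes [0.0336 0.0004 0.0021]
```

View pics/w12.png

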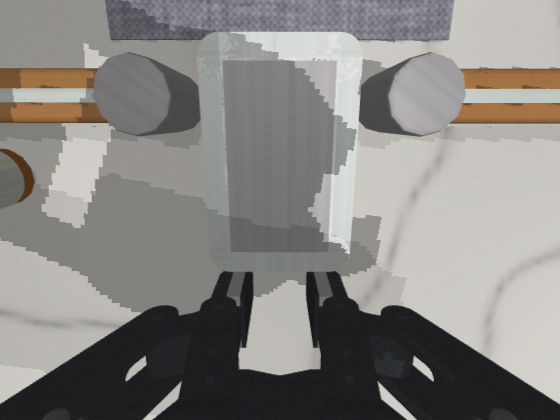

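Request:
drive_tool([
  {"tx": 0.005, "ty": 0, "tz": 0, "rx": 0, "ry": 0, "rz": 0, "claw": 0.4},
  {"tx": 0.005, "ty": 0, "tz": 0, "rx": 0, "ry": 0, "rz": 0, "claw": 0.4},
  {"tx": 0.005, "ty": 0, "tz": 0, "rx": 0, "ry": 0, "rz": 0, "claw": 0.4},
  {"tx": 0.005, "ty": 0, "tz": 0, "rx": 0, "ry": 0, "rz": 0, "claw": 0.4},
  {"tx": 0.005, "ty": 0, "tz": 0, "rx": 0, "ry": 0, "rz": 0, "claw": 0.4},
  {"tx": 0.005, "ty": 0, "tz": 0, "rx": 0, "ry": 0, "rz": 0, "claw": 0.4},
  {"tx": 0, "ty": 0, "tz": 0, "rx": 0, "ry": 0, "rz": 0, "claw": 0.4},
])

```text
time_s: 15.95
tool_pos: [0.5716, -0.026, 0.0223]
tcp_rot: [0.657, 0.753, 0.0, -0.0]
ft_force: [-0.5, -1.0, -0.1]
gripper_width: 0.0257
```

```bash
python3 -c "
from h import *
s=rep((0.001,-.045,.02))
cv2.imwrite('pics/w13.png',get_image('wrist')[:,:,::-1])
cv2.imwrite('pics/sd13.png',get_image('side')[:,:,::-1])
import pickle;pickle.dump(s,open('s13.pkl','wb'))"
```

```text
t 15.95 tcp [ 0.5716 -0.026   0.0223] gate 0.0008 -0.0488 yaw 97.79 need rz 0.09 zt [-3.e-04  3.e-04 -1.e+00] F [-0.5 -1.  -0.1] w 0.0257
shift tool axes [0.0038 0.0002 0.0023]
```

View pics/w13.png

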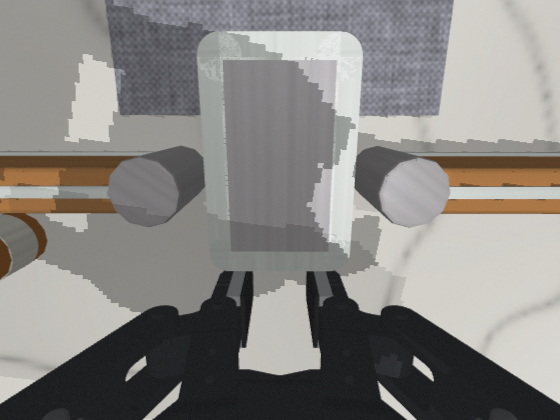

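View pics/sd13.png

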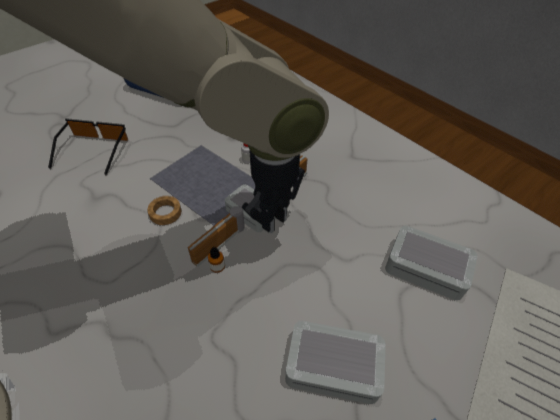

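Request:
drive_tool([
  {"tx": -0.009, "ty": 0, "tz": 0, "rx": 0, "ry": 0, "rz": 0, "claw": 0.4},
  {"tx": -0.018, "ty": 0, "tz": -0.01, "rx": 0, "ry": 0, "rz": 0, "claw": 0.4},
  {"tx": 0, "ty": 0, "tz": -0.03, "rx": 0, "ry": 0, "rz": 0, "claw": 0.7},
  {"tx": 0, "ty": 0, "tz": -0.02, "rx": 0, "ry": 0, "rz": 6, "claw": 1},
  {"tx": 0, "ty": 0, "tz": 0, "rx": 0, "ry": 0, "rz": 7, "claw": 1},
  {"tx": 0, "ty": 0, "tz": 0, "rx": 0, "ry": 0, "rz": 7, "claw": 1},
  {"tx": 0, "ty": 0, "tz": 0, "rx": 0, "ry": 0, "rz": 7, "claw": 1},
  {"tx": 0, "ty": 0, "tz": 0, "rx": 0, "ry": 0, "rz": 7, "claw": 1},
  {"tx": 0, "ty": 0, "tz": 0, "rx": 0, "ry": 0, "rz": 7, "claw": 1},
  {"tx": 0, "ty": 0, "tz": 0, "rx": 0, "ry": 0, "rz": 7, "claw": 1},
])

```text
time_s: 16.88
tool_pos: [0.5755, -0.0548, 0.0823]
tcp_rot: [0.909, 0.417, 0.0, 0.0]
ft_force: [-0.0, 1.0, 0.2]
gripper_width: -0.0003
```

Request:
drive_tool([
  {"tx": 0, "ty": 0, "tz": 0, "rx": 0, "ry": 0, "rz": 7, "claw": 1},
  {"tx": 0, "ty": 0, "tz": 0, "rx": 0, "ry": 0, "rz": 7, "claw": 1},
  {"tx": 0, "ty": 0, "tz": 0, "rx": 0, "ry": 0, "rz": 7, "claw": 1},
  {"tx": 0, "ty": 0, "tz": 0, "rx": 0, "ry": 0, "rz": 7, "claw": 1},
  {"tx": 0, "ty": 0, "tz": 0, "rx": 0, "ry": 0, "rz": 7, "claw": 1},
  {"tx": 0, "ty": 0, "tz": 0, "rx": 0, "ry": 0, "rz": 7, "claw": 1},
  {"tx": 0, "ty": 0, "tz": 0, "rx": 0, "ry": 0, "rz": 0, "claw": 1},
  {"tx": 0, "ty": 0, "tz": 0, "rx": 0, "ry": 0, "rz": 0, "claw": 1},
])

```text
time_s: 17.55
tool_pos: [0.5755, -0.0545, 0.0823]
tcp_rot: [0.998, 0.069, 0.0, -0.0]
ft_force: [0.8, 0.2, 0.6]
gripper_width: 0.0001
```

```bash
python3 -c "
from h import *
s=rep((0.001,-.078,.026),7.7); print(s['joint_positions'].round(2))
cv2.imwrite('pics/w14.png',get_image('wrist')[:,:,::-1])
cv2.imwrite('pics/t14.png',get_image('top')[:,:,::-1])
cv2.imwrite('pics/sd14.png',get_image('side')[:,:,::-1])
"
```

```text
t 17.55 tcp [ 0.5755 -0.0545  0.0823] gate 0.0008 -0.0775 yaw 7.92 need rz 0.22 zt [ 0.  0. -1.] F [0.8 0.2 0.6] w 0.0001
shift tool axes [0.0002 0.0005 0.0563]
[-0.3   0.6   1.52  0.    1.02  1.14]
```

View pics/w14.png

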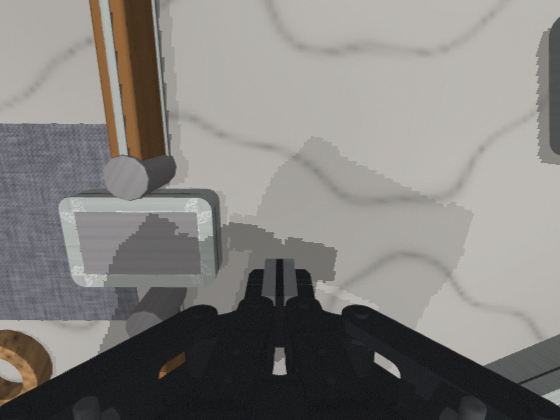

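View pics/sd14.png

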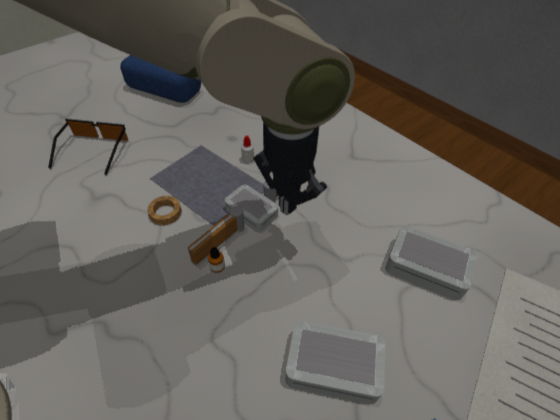

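```bash
python3 -c "
from h import *
im=cv2.imread('pics/sd14.png');a=im[110:240,200:360]
cv2.imwrite('pics/sd14c.png',cv2.resize(a,None,fx=4.5,fy=4.5,interpolation=2))"
```

```text
(no output)
```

View pics/sd14c.png

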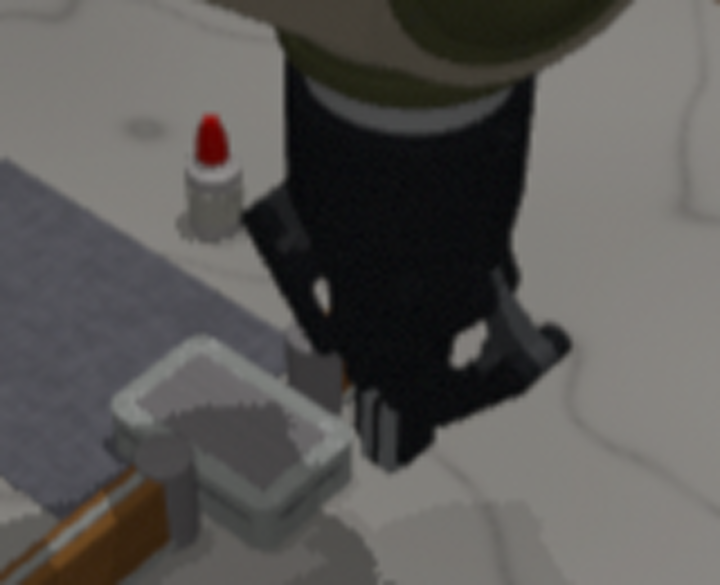

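```bash
python3 -c "
from h import *
f,cx,cy,Rm,t=campose('side')
p=np.array([.5755,-.0545])
for n,q in dict(tip=(390,465),elbow=(555,345),elbowlow=(545,365),linklow=(440,425),tipoutR=(432,440),tipL=(357,430),lelb=(250,210),lelow=(320,345)).items():
  px=np.array(q)/4.5+(200,110)
  d=Rm@np.array([(px[0]-cx)/f,(px[1]-cy)/f,1]);
  for off in(0,-.011):
    k=((p+off*U-t[:2])@U)/(d[:2]@U);w=t+k*d;print(n,off,'along V',((w[:2]-p)@V).round(4),'z rel TCP',(w[2]-.0823).round(4))
"
```

```text
tip 0 along V -0.0003 z rel TCP -0.0223
tip -0.011 along V -0.0088 z rel TCP -0.0061
elbow 0 along V -0.0635 z rel TCP 0.0839
elbow -0.011 along V -0.0699 z rel TCP 0.0966
elbowlow 0 along V -0.0609 z rel TCP 0.0731
elbowlow -0.011 along V -0.0674 z rel TCP 0.0862
linklow 0 along V -0.0218 z rel TCP 0.0159
linklow -0.011 along V -0.0296 z rel TCP 0.0308
tipoutR 0 along V -0.0188 z rel TCP 0.0057
tipoutR -0.011 along V -0.0267 z rel TCP 0.0209
tipL 0 along V 0.0161 z rel TCP -0.0146
tipL -0.011 along V 0.007 z rel TCP 0.0013
lelb 0 along V 0.0671 z rel TCP 0.0641
lelb -0.011 along V 0.0564 z rel TCP 0.0775
lelow 0 along V 0.0344 z rel TCP 0.0184
lelow -0.011 along V 0.0248 z rel TCP 0.0333
```

Request:
drive_tool([
  {"tx": 0, "ty": 0, "tz": 0.025, "rx": 0, "ry": 0, "rz": 0.2, "claw": 1},
  {"tx": 0, "ty": 0, "tz": 0.025, "rx": 0, "ry": 0, "rz": 0, "claw": 1},
  {"tx": 0, "ty": 0, "tz": 0.007, "rx": 0, "ry": 0, "rz": 0, "claw": 1},
  {"tx": 0, "ty": -0.006, "tz": 0, "rx": 0, "ry": 0, "rz": 0, "claw": 1},
  {"tx": 0, "ty": -0.006, "tz": 0, "rx": 0, "ry": 0, "rz": 0, "claw": 1},
  {"tx": 0, "ty": -0.005, "tz": 0, "rx": 0, "ry": 0, "rz": 0, "claw": 1},
  {"tx": 0, "ty": -0.005, "tz": 0, "rx": 0, "ry": 0, "rz": 0, "claw": 1},
  {"tx": 0, "ty": -0.005, "tz": 0, "rx": 0, "ry": 0, "rz": 0, "claw": 1},
  {"tx": 0, "ty": -0.005, "tz": 0, "rx": 0, "ry": 0, "rz": 0, "claw": 1},
  {"tx": 0, "ty": 0, "tz": 0, "rx": 0, "ry": 0, "rz": 0, "claw": 1},
])

```text
time_s: 18.53
tool_pos: [0.5715, -0.0213, 0.0259]
tcp_rot: [0.998, 0.066, 0.001, 0.0]
ft_force: [0.5, -0.5, -0.5]
gripper_width: -0.0001
```

```bash
python3 -c "
from h import *
s=rep((0.001,.042,.024),7.7)
cv2.imwrite('pics/w15.png',get_image('wrist')[:,:,::-1])
"
```

```text
t 18.53 tcp [ 0.5715 -0.0213  0.0259] gate 0.0013 -0.0441 yaw 7.59 need rz -0.11 zt [ 1.1e-03 -2.0e-04 -1.0e+00] F [ 0.5 -0.5 -0.5] w -0.0001
shift tool axes [-0.0004 -0.0861  0.0019]
```

View pics/w15.png

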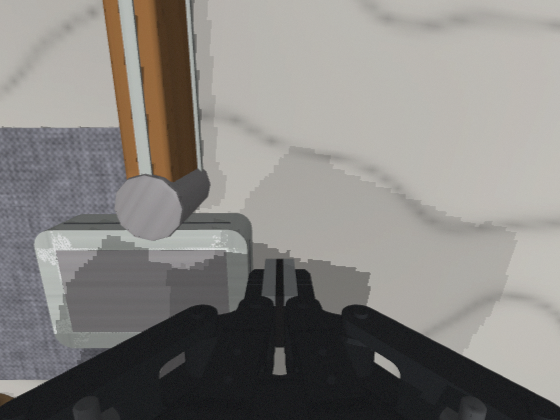

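Request:
drive_tool([
  {"tx": 0, "ty": -0.005, "tz": 0.001, "rx": 0, "ry": 0, "rz": 0, "claw": 1},
  {"tx": 0, "ty": -0.005, "tz": 0, "rx": 0, "ry": 0, "rz": 0, "claw": 1},
  {"tx": 0, "ty": -0.005, "tz": 0, "rx": 0, "ry": 0, "rz": 0, "claw": 1},
  {"tx": 0, "ty": -0.005, "tz": 0, "rx": 0, "ry": 0, "rz": 0, "claw": 1},
  {"tx": 0, "ty": -0.005, "tz": 0, "rx": 0, "ry": 0, "rz": 0, "claw": 1},
  {"tx": 0, "ty": -0.005, "tz": 0, "rx": 0, "ry": 0, "rz": 0, "claw": 1},
  {"tx": 0, "ty": -0.005, "tz": 0, "rx": 0, "ry": 0, "rz": 0, "claw": 1},
  {"tx": 0, "ty": -0.005, "tz": 0, "rx": 0, "ry": 0, "rz": 0, "claw": 1},
  {"tx": 0, "ty": 0, "tz": 0, "rx": 0, "ry": 0, "rz": 0, "claw": 1},
])

```text
time_s: 19.33
tool_pos: [0.5657, 0.0187, 0.0242]
tcp_rot: [0.998, 0.066, -0.0, -0.0]
ft_force: [0.1, 0.4, 0.4]
gripper_width: 0.0002
```

```bash
python3 -c "
from h import *
s=rep((0.001,.042,.024),7.7)
cv2.imwrite('pics/w16.png',get_image('wrist')[:,:,::-1])
cv2.imwrite('pics/sd16.png',get_image('side')[:,:,::-1])
"
```

```text
t 19.33 tcp [0.5657 0.0187 0.0242] gate 0.0009 -0.0037 yaw 7.58 need rz -0.12 zt [-5.e-04  6.e-04 -1.e+00] F [0.1 0.4 0.4] w 0.0002
shift tool axes [ 0.     -0.0457  0.0002]
```

View pics/w16.png

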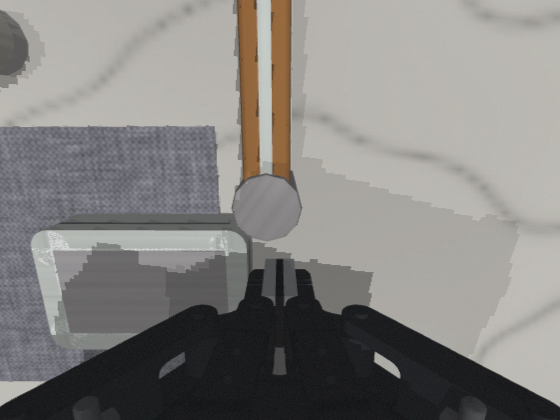

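View pics/sd16.png

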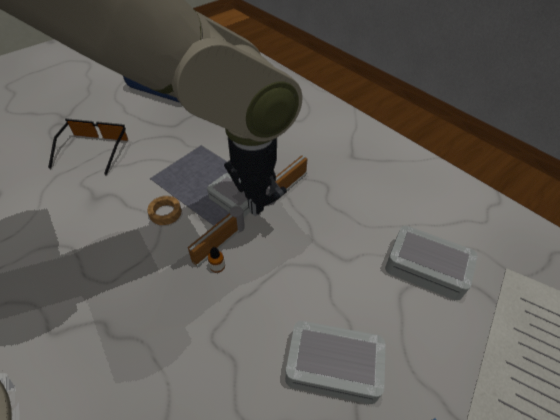

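Request:
drive_tool([
  {"tx": 0, "ty": -0.005, "tz": 0, "rx": 0, "ry": 0, "rz": 0, "claw": 1},
  {"tx": 0, "ty": -0.005, "tz": 0, "rx": 0, "ry": 0, "rz": 0, "claw": 1},
  {"tx": 0, "ty": -0.005, "tz": 0, "rx": 0, "ry": 0, "rz": 0, "claw": 1},
  {"tx": 0, "ty": -0.005, "tz": 0, "rx": 0, "ry": 0, "rz": 0, "claw": 1},
  {"tx": 0, "ty": -0.005, "tz": 0, "rx": 0, "ry": 0, "rz": 0, "claw": 1},
  {"tx": 0, "ty": -0.005, "tz": 0, "rx": 0, "ry": 0, "rz": 0, "claw": 1},
  {"tx": 0, "ty": -0.005, "tz": 0, "rx": 0, "ry": 0, "rz": 0, "claw": 1},
  {"tx": 0, "ty": -0.005, "tz": 0, "rx": 0, "ry": 0, "rz": 0, "claw": 1},
  {"tx": 0, "ty": -0.005, "tz": 0, "rx": 0, "ry": 0, "rz": 0, "claw": 1},
  {"tx": 0, "ty": 0, "tz": 0, "rx": 0, "ry": 0, "rz": 0, "claw": 1},
])

```text
time_s: 20.27
tool_pos: [0.5599, 0.0631, 0.0243]
tcp_rot: [0.998, 0.066, -0.0, -0.0]
ft_force: [0.2, 0.7, 0.2]
gripper_width: 0.0002
```

```bash
python3 -c "
from h import *
s=rep((0.001,.055,.024),7.7)
cv2.imwrite('pics/w17.png',get_image('wrist')[:,:,::-1])
cv2.imwrite('pics/t17.png',get_image('top')[:,:,::-1])
"
```

```text
t 20.27 tcp [0.5599 0.0631 0.0243] gate 0.0011 0.0411 yaw 7.58 need rz -0.12 zt [-1.e-04  2.e-04 -1.e+00] F [0.2 0.7 0.2] w 0.0002
shift tool axes [-0.0002 -0.0139  0.0003]
```

View pics/w17.png

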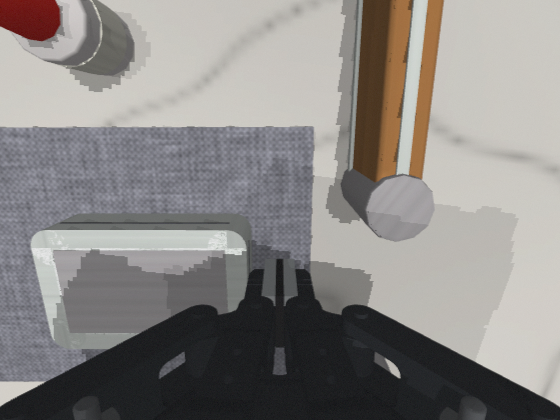

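View pics/t17.png

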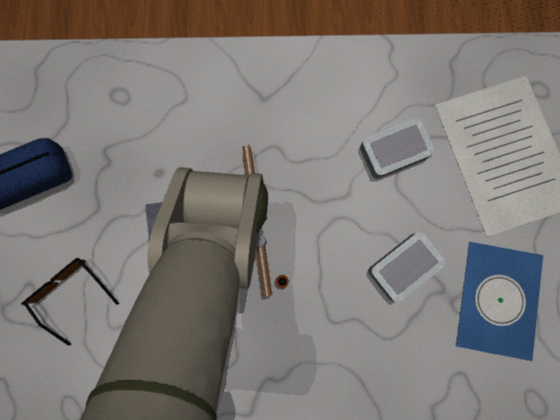

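Request:
drive_tool([
  {"tx": 0, "ty": 0.005, "tz": 0, "rx": 0, "ry": 0, "rz": 0, "claw": 1},
  {"tx": 0, "ty": 0.005, "tz": 0, "rx": 0, "ry": 0, "rz": 0, "claw": 1},
  {"tx": 0, "ty": 0, "tz": -0.03, "rx": 0, "ry": 0, "rz": 0, "claw": 1},
  {"tx": 0, "ty": 0, "tz": -0.035, "rx": 0, "ry": 0, "rz": 0, "claw": 1},
  {"tx": 0, "ty": 0, "tz": -0.035, "rx": 0, "ry": 0, "rz": 0, "claw": 1},
  {"tx": 0, "ty": 0, "tz": -0.035, "rx": 0, "ry": 0, "rz": 0, "claw": 1},
  {"tx": 0, "ty": 0.035, "tz": 0, "rx": 0, "ry": 0, "rz": 0, "claw": 1},
  {"tx": 0, "ty": 0.035, "tz": 0, "rx": 0, "ry": 0, "rz": 0, "claw": 1},
  {"tx": 0, "ty": 0.035, "tz": 0, "rx": 0, "ry": 0, "rz": 0, "claw": 1},
  {"tx": 0, "ty": 0.035, "tz": 0, "rx": 0, "ry": 0, "rz": 0, "claw": 1},
])

```text
time_s: 21.2
tool_pos: [0.5796, -0.0888, 0.1596]
tcp_rot: [0.998, 0.066, 0.0, 0.0]
ft_force: [0.5, -0.4, -0.3]
gripper_width: 0.0001
```

Request:
drive_tool([
  {"tx": 0, "ty": 0.035, "tz": 0, "rx": 0, "ry": 0, "rz": 0, "claw": 1},
  {"tx": 0, "ty": 0.035, "tz": 0, "rx": 0, "ry": 0, "rz": 0, "claw": 1},
  {"tx": 0, "ty": 0.035, "tz": 0, "rx": 0, "ry": 0, "rz": 0, "claw": 1},
  {"tx": 0, "ty": 0.035, "tz": 0, "rx": 0, "ry": 0, "rz": 0, "claw": 1},
  {"tx": 0, "ty": 0, "tz": 0, "rx": 0, "ry": 0, "rz": 0, "claw": 1},
  {"tx": 0, "ty": 0, "tz": 0, "rx": 0, "ry": 0, "rz": 0, "claw": 1},
])

```text
time_s: 21.7
tool_pos: [0.5976, -0.2276, 0.1588]
tcp_rot: [0.998, 0.064, -0.0, -0.0]
ft_force: [0.3, -0.1, 1.3]
gripper_width: -0.0
```

```bash
python3 -c "
from h import *
s=rep(None,7.7)
a=get_image('top')[:,:,::-1]
cv2.imwrite('pics/t18.png',cv2.resize(a[120:320,120:440],None,fx=2.4,fy=2.4,interpolation=2))
cv2.imwrite('pics/sd18.png',get_image('side')[:,:,::-1])
"
```

```text
t 21.7 tcp [ 0.5976 -0.2276  0.1588] gate -0.0005 -0.252 yaw 7.35 need rz -0.35 zt [-4.e-04  3.e-04 -1.e+00] F [ 0.3 -0.1  1.3] w -0.0
```

View pics/t18.png

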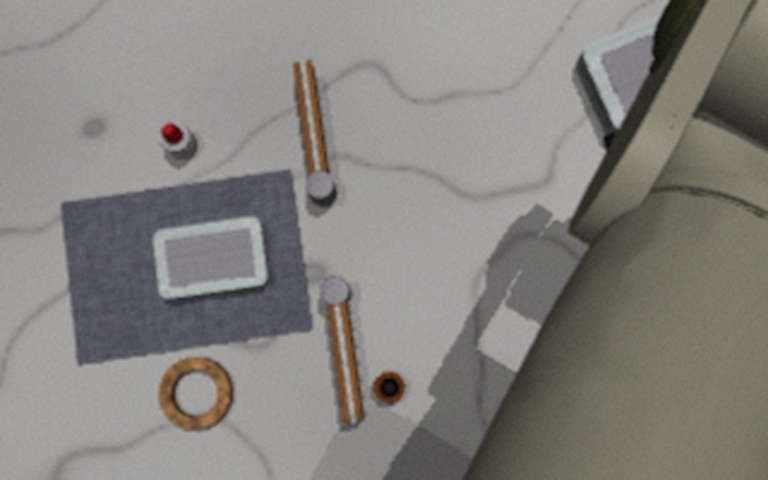

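View pics/sd18.png

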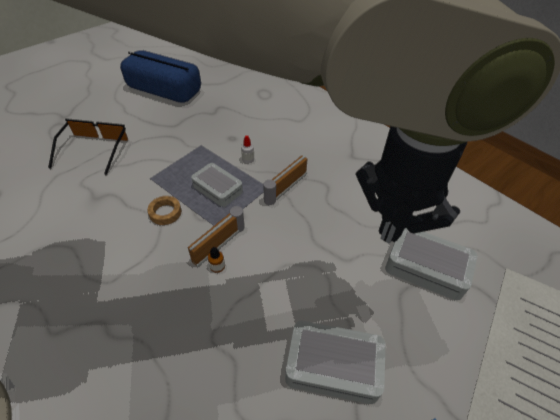

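The tin, at crop pixel (210,258), lies fully on the mat with room on every side. Both bottles and the tape are where they started, and the arm is clear at z = 0.16. I am handing in.

```bash
python3 -c "
from cell import *
print(workorder.hand_in(), sensors.state()['time_s'])"
```

```text
the job is handed in; nothing more can be done
the job is handed in; nothing more can be done
```

The smallest tin now lies flat and wholly on the grey mat, and I handed the job in at about 22 s of the 72 s allowed. It was only pushed with the fingers.

1. **Aligning:** I pushed it from behind until it was straight. It sat about 2–3 mm to one side, so I set the fingers either side of it twice, about 2 mm wider than the tin, to nudge it to the middle.
2. **Entering the gap:** I pushed it from behind until it was partway through.
3. **Finishing:** I turned the closed gripper 90° so its linkage would fit between the posts, then pushed the tin onto the mat.

**Last checks:** the final top and side pictures show the tin on the mat with room on every side; its rear edge is about 30 mm past the mat's near edge. The two bottles and the tape stand where they began, and the arm is clear. The wrist forces I read between moves stayed under about 5 N.

**Disagreement:** the wrist and top cameras differed by about 1 mm on where the gap's centre is. I centred the tin by the wrist view of the posts.

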